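# Put the microscope filters away and lock the stand's cover

## Task

Put the microscope's filter frames away: push the leaning frames in the filter stand upright and close up against the backstop, then stand every clean frame from the white draining block in front of them, so that all of them form one closed, upright row with their sides flush. Last, close the front with the cover plate: pass its keyhole over the screw head on the stand's front bar and pull the plate down until it locks on the screw. Keep the frames from falling over and do not disturb the oil bottle, the objective case or the lens tissue booklet.

Things in the scene. Friction and masses are not known exactly. Their poses are not given: they have to be found in the camera images.
- stand: Grey metal filter stand, fixed. Origin on the bench; x points from its front to the backstop, y across, z up. In mm: floor top at z 5, x -40 to 70, y -72 to 72. Backstop: upright plate 46 wide, 70 high, flat front face at x 60. Low lips on the floor at y -41..-37 and 37..41, x -36 to 60, up to z 11: a frame has 7 play either way between them. A bar on two posts crosses the front
- stand_backstop (a point): point on the stand's floor at the foot of the backstop's front face, on the centre line (stand frame 60, 0, 5 mm); axes as the stand's
- stand_screw (a point): screw on the stand's front bar: middle of its free shank (stand frame -77, 0, 52 mm), axes as the stand's. It points to the stand's -x: shank 6 mm in diameter, 8 mm free between bar and head; head 14 mm in diameter, 5 mm thick, ending 13 mm before the bar. Bar: x -73 to -65, z 44 to 62, between posts at y -70..-58 and 58..70; open below it, base arms beyond y -56 and 56 (5 mm high)
- cover_grip (a point): middle of the black grip on the cover: a loose aluminium plate, 0.22 kg, 4 mm thick (x), 110 mm wide (y), standing on a flat foot 54 (x) x 96 (y) x 6 mm. Grip 10 mm thick (x), 40 mm wide (y), 65 to 101 mm above the underside, this point at 83. x is the plate's normal, z up; front and back are alike. Locked, its underside is 4 mm above the bench
- cover_hole (a point): centre of the round part of the keyhole in the cover plate (20 mm across, goes through), 30 mm above the cover's underside, 53 mm below the grip's middle; axes as the cover's
- cover_seat (a point): point in the upper, narrow part of the keyhole (slot 9 mm wide that rises from the round hole) where the axis of the screw's shank lies when the plate is locked: 18 mm above the hole's centre, 48 mm above the underside
- lean_0_center (a point): centre of a filter frame that leans in the stand at the start, its foot forward and its top on the backstop: square aluminium frame with a glass, 10 mm thick (x), 60 mm wide (y), 62 mm tall (z), 0.06 kg; axes along the thickness, the width and upward in the frame
- lean_1_center (a point): centre of a filter frame that leans in the stand at the start, its foot forward and its top on the frame behind it: square aluminium frame with a glass, 10 mm thick (x), 60 mm wide (y), 62 mm tall (z), 0.06 kg; axes along the thickness, the width and upward in the frame
- lean_2_center (a point): centre of a filter frame that leans in the stand at the start, its foot forward and its top on the frame behind it: square aluminium frame with a glass, 10 mm thick (x), 60 mm wide (y), 62 mm tall (z), 0.06 kg; axes along the thickness, the width and upward in the frame
- clean_0_center (a point): centre of a clean filter frame that stands upright in a slot of the draining block at the start (two to four of these are there): the same kind of frame, 10 mm thick (x), 60 mm wide (y), 62 mm tall (z), 0.06 kg; same axes
- clean_1_center (a point): centre of a clean filter frame that stands upright in a slot of the draining block at the start (two to four of these are there): the same kind of frame, 10 mm thick (x), 60 mm wide (y), 62 mm tall (z), 0.06 kg; same axes
- clean_2_center (a point): centre of a clean filter frame that stands upright in a slot of the draining block at the start (two to four of these are there): the same kind of frame, 10 mm thick (x), 60 mm wide (y), 62 mm tall (z), 0.06 kg; same axes
- clean_3_center (a point): centre of a clean filter frame that stands upright in a slot of the draining block at the start (two to four of these are there): the same kind of frame, 10 mm thick (x), 60 mm wide (y), 62 mm tall (z), 0.06 kg; same axes
- block: white plastic draining block, fixed to the bench, 154 x 48 x 26 mm (x, y, z), origin in the middle of its underside, four slots across it (along y), 36 mm apart, 13 mm wide, their floor 10 mm above the bench, 16 mm deep. A frame in a slot stands out 6 mm on each side of the block and reaches 72 mm above the bench
- oil: small amber bottle with a black cap, 31 mm in diameter, 68 mm tall; not to be disturbed
- case: spare objective's screw case, amber with a black end, 38 mm in diameter, 63 mm tall; not to be disturbed
- tissue: blue and white booklet of lens tissue lying flat, 53 x 101 x 10 mm; not to be disturbed
Things that resemble listed ones, but are neither listed nor needed, are in the scene too. Leave any purple look-alike of the part that bears clean_0_center alone.

How it is judged:
On the way, in this order (a step that is already met when the one before it is completed fails the run):
1. the leaning frames stand upright and close up against the backstop (angle between each of lean_0_center, lean_1_center, lean_2_center's own z axis and vertical below 0.07 rad and x of lean_0_center in the frame of stand_backstop between -0.0295 and -0.003 m and z of lean_0_center in the frame of stand_backstop between 0.027 and 0.036 m and x of lean_1_center in the frame of stand_backstop between -0.0295 and -0.003 m and z of lean_1_center in the frame of stand_backstop between 0.027 and 0.036 m and x of lean_2_center in the frame of stand_backstop between -0.0295 and -0.003 m and z of lean_2_center in the frame of stand_backstop between 0.027 and 0.036 m), for 0.2 s.
2. every clean frame stands in the row as well (angle between each of clean_0_center, clean_1_center, clean_2_center, clean_3_center's own z axis and vertical below 0.07 rad and angle between the x axis of each of clean_0_center, clean_1_center, clean_2_center, clean_3_center and the x axis of stand, either way round below 0.09 rad and x of clean_0_center in the frame of stand_backstop between -0.07 and -0.003 m and z of clean_0_center in the frame of stand_backstop between 0.027 and 0.036 m and y of clean_0_center in the frame of lean_0_center between -0.005 and 0.005 m and (horizontal distance between clean_0_center and lean_0_center below 0.0145 m or horizontal distance between clean_0_center and lean_1_center below 0.0145 m or horizontal distance between clean_0_center and lean_2_center below 0.0145 m or horizontal distance between clean_0_center and clean_1_center below 0.0145 m or horizontal distance between clean_0_center and clean_2_center below 0.0145 m or horizontal distance between clean_0_center and clean_3_center below 0.0145 m) and x of clean_1_center in the frame of stand_backstop between -0.07 and -0.003 m and z of clean_1_center in the frame of stand_backstop between 0.027 and 0.036 m and y of clean_1_center in the frame of lean_0_center between -0.005 and 0.005 m and (horizontal distance between clean_1_center and lean_0_center below 0.0145 m or horizontal distance between clean_1_center and lean_1_center below 0.0145 m or horizontal distance between clean_1_center and lean_2_center below 0.0145 m or horizontal distance between clean_1_center and clean_0_center below 0.0145 m or horizontal distance between clean_1_center and clean_2_center below 0.0145 m or horizontal distance between clean_1_center and clean_3_center below 0.0145 m) and x of clean_2_center in the frame of stand_backstop between -0.07 and -0.003 m and z of clean_2_center in the frame of stand_backstop between 0.027 and 0.036 m and y of clean_2_center in the frame of lean_0_center between -0.005 and 0.005 m and (horizontal distance between clean_2_center and lean_0_center below 0.0145 m or horizontal distance between clean_2_center and lean_1_center below 0.0145 m or horizontal distance between clean_2_center and lean_2_center below 0.0145 m or horizontal distance between clean_2_center and clean_0_center below 0.0145 m or horizontal distance between clean_2_center and clean_1_center below 0.0145 m or horizontal distance between clean_2_center and clean_3_center below 0.0145 m) and x of clean_3_center in the frame of stand_backstop between -0.07 and -0.003 m and z of clean_3_center in the frame of stand_backstop between 0.027 and 0.036 m and y of clean_3_center in the frame of lean_0_center between -0.005 and 0.005 m and (horizontal distance between clean_3_center and lean_0_center below 0.0145 m or horizontal distance between clean_3_center and lean_1_center below 0.0145 m or horizontal distance between clean_3_center and lean_2_center below 0.0145 m or horizontal distance between clean_3_center and clean_0_center below 0.0145 m or horizontal distance between clean_3_center and clean_1_center below 0.0145 m or horizontal distance between clean_3_center and clean_2_center below 0.0145 m) and (horizontal distance between any of clean_0_center, clean_1_center, clean_2_center, clean_3_center and lean_0_center below 0.0145 m or horizontal distance between any of clean_0_center, clean_1_center, clean_2_center, clean_3_center and lean_1_center below 0.0145 m or horizontal distance between any of clean_0_center, clean_1_center, clean_2_center, clean_3_center and lean_2_center below 0.0145 m)), for 0.2 s.
3. the cover hangs locked on the screw (distance between cover_seat and stand_screw below 0.006 m and angle between cover_seat's own z axis and vertical below 0.1 rad and angle between the x axis of cover_seat and the x axis of stand, either way round below 0.12 rad and z of cover_seat in the frame of stand_screw between -0.003 and 0.003 m), for 0.2 s.
At the end, for the whole second after the job is handed in: All frames stand in one closed row against the backstop: upright within 4 deg, square within 5 deg, sides flush within 5 mm, gaps under 4 mm. The cover hangs at rest, upright within 6 deg, the screw's shank in the top of its slot (within 3 mm in height, 6 mm in all). Bystanders unmoved (all of step 1 and all of step 2 and all of step 3 and angle between the x axis of each of lean_0_center, lean_1_center, lean_2_center and the x axis of stand, either way round below 0.09 rad and y of lean_1_center in the frame of lean_0_center between -0.005 and 0.005 m and y of lean_2_center in the frame of lean_0_center between -0.005 and 0.005 m and linear speed of cover below 0.02 m/s); the robot touches nothing.
It fails at once if a bystander is disturbed (moved more than 25 mm) (distance of oil from where it was at the start of the episode above 0.025 m).
It fails at once if a bystander is disturbed (moved more than 25 mm) (distance of case from where it was at the start of the episode above 0.025 m).
It fails at once if a bystander is disturbed (moved more than 25 mm) (distance of tissue from where it was at the start of the episode above 0.025 m).
It fails at once if a frame falls over (angle between any of lean_0_center, lean_1_center, lean_2_center, clean_0_center, clean_1_center, clean_2_center, clean_3_center's own z axis and vertical above 0.8 rad).
Of clean_0, clean_1, clean_2, clean_3 only 2 to 4 are there at a start; the rules pass over those that are not, and their reading is None.
At some moment in a run one of cover may be knocked a few centimetres aside while the robot is not near it.
It also fails if it takes over 210 s, if anything falls off the work surface, if the arm or the gripper's body presses on something with over 40 N, if the wrist force passes 120 N, or if a joint passes its speed limit or range.

## Robot

A 6-joint arm with a two-finger parallel gripper is mounted at the origin on the work surface; the furniture and walls round the work are solid. World frame = base frame: x ahead of the robot, y to its left, z up, the work surface at z = 0. Lengths are in m, angles in rad, forces in N, time in s.
With the tool pointing down it reaches from about 0.3 to 0.775 m from the base axis. Payload 14.6 kg.
Tool frame: the origin (TCP) lies at the very end of the fingers, on their centre line; the grasp point (between the pads) lies 19 mm behind it (ctrl.hold_point_z is the z of the grasp point in the tool frame, in m); z points along the fingers, y is the direction in which the jaws open and shut (so a half turn about z gives the same grasp; the last joint's range is limited). The gripper opens to 94 mm and grips with 3 to 60 N. Pads are 16 mm wide; open, the fingers measure 119 mm over their backs; the gripper's body (75 mm by 177 mm) begins 78 mm behind the grasp point.
Start: joints at [-0.067, 0.3, 1.521, -0, 1.321, -0.067], TCP at [0.55, -0, 0.205] pointing down, gripper open.
Joint ranges: [-3.03, 3.03], [-0.79, 2.21], [0.23, 2.52], [-1.04, 4.18], [0, 3.07], [-2.55, 2.55]. Speed limits (rad/s): [2.22, 2.22, 2.57, 3.14, 3.14, 3.14].

## Interface

Orientations are given as [roll, pitch, yaw] about the fixed x, y, z axes, in that order (R = Rz(yaw) Ry(pitch) Rx(roll)).
In Python, from station import ctrl, cams, hand_in gives the robot as it stands.
- The arm moves only by the tool servo_tool, never from a script. Its argument "rows" is a list of rows, each a list of 7 numbers: the shift along the world's x, y, z in m, then the turn, a rotation vector about the world's x, y, z in rad, then the gripper command: -1 is shut, 1 is fully open, values between are in proportion. A call has exactly 8 rows; each row is the pose to reach, as a shift and turn from the pose measured when the call began; what a row does not reach only later rows make up. A row lasts 1/12 s, in which the tool goes at most 41.7 mm and 7.16 degrees, less where a joint would pass 70% of its speed; a pose out of reach is approached as far as the arm can. A call with a gripper value outside its range is refused whole. The fingers move at their own pace and stop on an object; "newtons" is the grip in N (left out, the last holds). Time passes only in rows, so rows that repeat a pose let the fingers close, or fill a call up. It gives the time, the measured TCP pose, the force and the opening at its end, in the units of the state.
- ctrl.get_obs(): the state, without advancing time (a new reading comes with each control period).
- cams.camera(name): name is "scene" or "top" or "wrist"; returns a dict with "image" (400x640x3 uint8, red, green, blue), "depth" (400x640 float32, m along the optical axis (not along the pixel's ray), 0 where there is no reading), "fx", "fy", "cx", "cy" (pixels), "rvec" (rotation vector, rad) and "tvec" (3), from world to camera coordinates, as OpenCV has them; the wrist camera has in their place "hand_eye" (4x4, takes a point from camera to tool coordinates, whose origin is the TCP and whose axes are the flange's). Camera axes: x right, y down, z forward; pixel columns grow to the right and rows downward; lengths in m; the calibration is good to about 2 mm. A picture is of the moment at which its call begins: read the wrist's pose just before it.
- hand_in(): hands the job in, once; it reports no verdict.
Trained networks look in a picture, given as the dict that the camera call returned (one of the last four; its "shot" number tells which), for a name from the list of things; names that differ only in an ending like _2 or _b are one class to them, and where a whole thing is asked for, a point or a joint stands for the part that bears it (a point fixed in the world has none). Each returns a list of dicts, best first, with "p" (0 to 1); they miss things now and then, are a little off and sometimes report something else, mostly with a low value. They report only what shows in the picture. A call takes as long as a camera call. They do not tell look-alikes from the thing itself.
- cams.spot_in(picture, name): "box" ([left, top, right, bottom] as shares, 0 to 1, of the picture: columns of its width, rows of its height, round what is visible of it).
- cams.place_of(picture, name): "at" ([column, row] as shares, 0 to 1, of the picture: columns of its width, rows of its height: a listed point, or the origin of a listed thing).
The state is a dict: "time_s": time; "qpos": joint angles; "joint_vel": joint speeds; "tau": joint torques, N m; "ee_pos": TCP position; "eef_rot": TCP orientation; "force": force on the tool from outside, world axes, zero at the start; "moment": the same for the moment, N m; "grip_width": finger opening in m.
Only numpy, scipy, OpenCV 4.12 (cv2) and the standard library are available. Lean on these libraries where they do the work, as an engineer would, in place of code of your own. Each camera call takes 0.05 s, during which the arm holds its last target.

## Working session

There is one attempt and no reset: what is moved stays moved. The work goes in short steps, Python scripts to look and compute and a tool call to move; the robot and the scene stay as the last step left them, time stands still between calls to the robot, and variables do not carry over. Pictures are saved under pics/ and viewed, and the job is handed in when it is done.

Besides the shell and the picture viewer there is one more tool, called by a JSON object that holds its "op" and its "data". servo_tool: Moves the arm, as the interface text tells. Its arguments: {"type":"object","properties":{"rows":{"type":"array"},"newtons":{"type":"number"}},"required":["rows"]}

```bash
ls; mkdir -p pics; cat > h.py <<'E'
import numpy as np, cv2
from station import ctrl, cams
from scipy.spatial.transform import Rotation as R
def T_wc(p, o=None):
    """camera->world R,t"""
    if 'rvec' in p:
        Rm=cv2.Rodrigues(np.array(p['rvec'],float))[0]; t=np.array(p['tvec'],float).ravel()
        return Rm.T, -Rm.T@t
    he=np.array(p['hand_eye']); Rt=R.from_euler('xyz',o['eef_rot']).as_matrix()
    return Rt@he[:3,:3], Rt@he[:3,3]+np.array(o['ee_pos'])
def cloud(p,o=None):
    Rm,t=T_wc(p,o); d=p['depth']; v,u=np.mgrid[:d.shape[0],:d.shape[1]]
    c=np.stack([(u-p['cx'])/p['fx']*d,(v-p['cy'])/p['fy']*d,d],-1)
    w=c@Rm.T+t; w[d<=0]=np.nan; return w
def save(p,n,crop=None,s=1):
    im=p['image'][:,:,::-1]
    if crop: im=im[crop[1]:crop[3],crop[0]:crop[2]]
    if s!=1: im=cv2.resize(im,None,fx=s,fy=s,interpolation=cv2.INTER_CUBIC)
    cv2.imwrite('pics/'+n+'.png',im)
def shot(name):
    o=ctrl.get_obs(); return cams.camera(name),o
def pix2plane(p,uv,z,o=None):
    Rm,t=T_wc(p,o); r=Rm@np.array([(uv[0]-p['cx'])/p['fx'],(uv[1]-p['cy'])/p['fy'],1]); return t+r*(z-t[2])/r[2]
def proj(p,X,o=None):
    Rm,t=T_wc(p,o); c=(np.asarray(X)-t)@Rm; return np.stack([c[...,0]/c[...,2]*p['fx']+p['cx'],c[...,1]/c[...,2]*p['fy']+p['cy']],-1)
E
python3 - <<'E'
from h import *
for n in ['scene','top','wrist']:
    p,o=shot(n); save(p,n+'0')
    R_,t=T_wc(p,o); print(n,t.round(3),R_[:,2].round(2),p['fx'])
    if n!='wrist':
        for nm in ['stand','stand_backstop','stand_screw','cover_grip','cover_hole','lean_0_center','clean_0_center','block','oil','case','tissue']:
            print(nm,[(np.round(np.array(x['at'])*[640,400]).tolist(),round(x['p'],2)) for x in cams.place_of(p,nm)][:8])
print(ctrl.get_obs())
E
```

```text
pics
scene [ 0.931 -0.763  0.643] [-0.35  0.75 -0.56] 472.6680628414341
stand [([342.0, 258.0], 0.93)]
stand_backstop [([366.0, 256.0], 0.6)]
stand_screw [([306.0, 233.0], 0.9)]
cover_grip [([281.0, 191.0], 0.6)]
cover_hole [([286.0, 210.0], 0.86), ([356.0, 240.0], 0.46)]
lean_0_center [([358.0, 240.0], 0.77)]
clean_0_center [([318.0, 165.0], 0.77), ([233.0, 235.0], 0.76)]
block [([333.0, 183.0], 0.88)]
oil [([366.0, 222.0], 0.54)]
case [([327.0, 322.0], 0.91)]
tissue [([248.0, 285.0], 0.57)]
top [0.471 0.02  1.146] [ 0.07 -0.   -1.  ] 444.65091208106156
stand []
stand_backstop [([341.0, 140.0], 0.94)]
stand_screw [([413.0, 137.0], 0.43)]
cover_grip []
cover_hole []
lean_0_center [([339.0, 140.0], 0.5)]
clean_0_center [([364.0, 249.0], 0.6), ([339.0, 137.0], 0.3)]
block [([245.0, 205.0], 0.87)]
oil [([292.0, 157.0], 0.41)]
case [([415.0, 137.0], 0.75), ([244.0, 205.0], 0.53)]
tissue [([402.0, 212.0], 0.88)]
wrist [0.55  0.069 0.385] [ 0.   -0.24 -0.97] 327.47081482544587
{'time_s': 1.25, 'qpos': array([-6.66134011e-02,  2.99864310e-01,  1.52100484e+00,  4.18567528e-06,
        1.32070218e+00, -6.66208579e-02]), 'joint_vel': array([ 8.23132218e-04, -2.39783702e-03, -6.81688950e-05, -1.50490483e-03,
        2.21156369e-03,  2.25811761e-05]), 'tau': array([ 1.96621768e-03, -5.31665647e+01, -3.52907825e+01,  7.09445192e-02,
        2.14019307e-02, -3.39183913e-06]), 'ee_pos': array([ 5.49988224e-01, -8.41844997e-06,  2.05463119e-01]), 'eef_rot': array([ 3.14157110e+00, -2.62646692e-06,  1.57080275e+00]), 'force': array([ 0.26857304, -0.19133951, -0.7161485 ]), 'moment': array([0.04549052, 0.02101671, 0.02515433]), 'grip_width': 0.09396726627984417}
```

View pics/scene0.png

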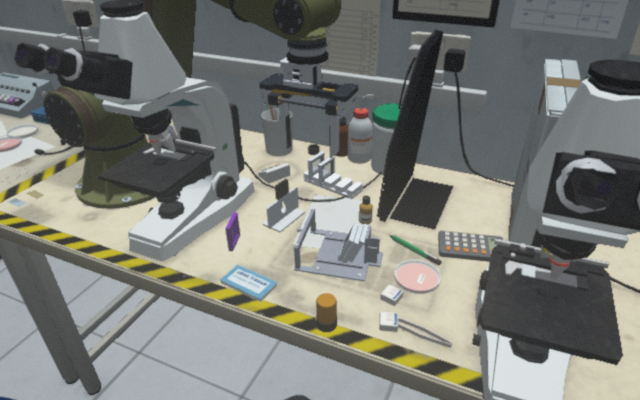

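View pics/top0.png

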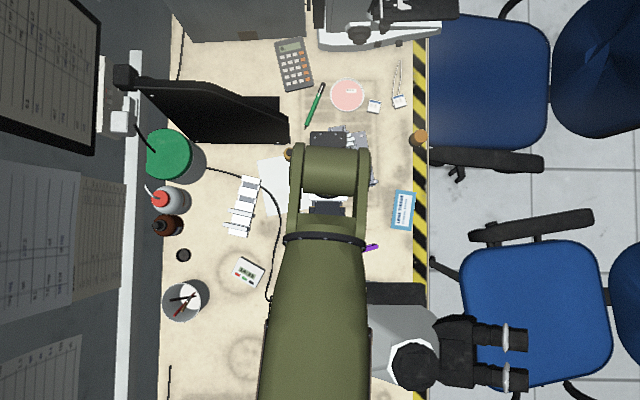

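View pics/wrist0.png

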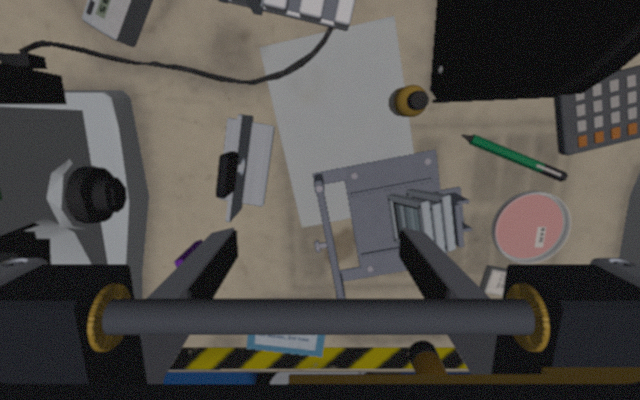

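```bash
python3 - <<'E'
from h import *
p,o=shot('scene'); save(p,'scene1',(210,130,450,310),3.3)
w=cloud(p)
for uv in [(306,233),(342,258),(358,240),(281,191),(286,213),(318,165),(233,235),(333,183),(366,210),(327,300),(248,283)]:
    print(uv,w[uv[1],uv[0]].round(3))
E
```

```text
(306, 233) [ 0.54  -0.009 -0.001]
(342, 258) [ 0.654 -0.072  0.013]
(358, 240) [ 0.683 -0.06   0.061]
(281, 191) [0.47  0.012 0.081]
(286, 213) [0.469 0.03  0.009]
(318, 165) [0.485 0.176 0.067]
(233, 235) [ 0.411 -0.104  0.02 ]
(333, 183) [0.52  0.19  0.015]
(366, 210) [0.65  0.077 0.038]
(327, 300) [ 0.694 -0.237  0.062]
(248, 283) [ 0.513 -0.208  0.007]
```

View pics/scene1.png

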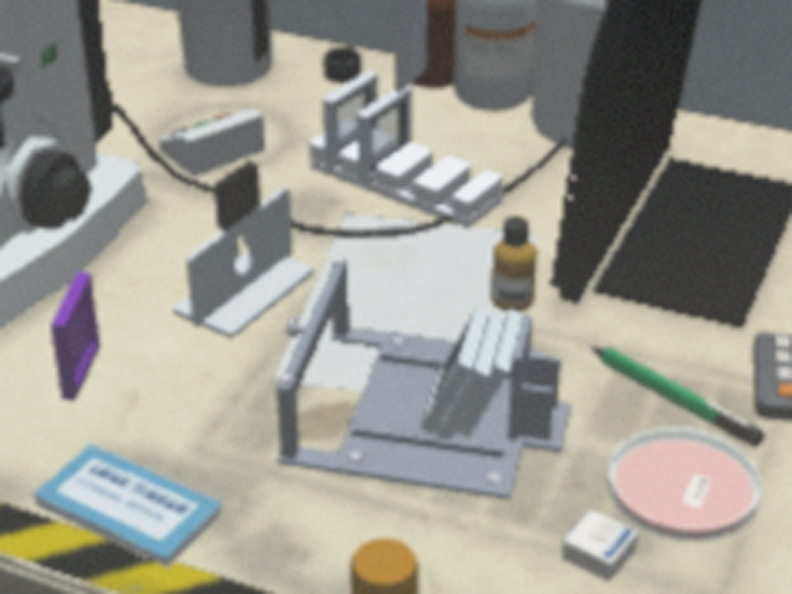

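{"op": "servo_tool", "data": {"rows": [[-0.01,0.02,0.03,0,0,0,1],[-0.02,0.04,0.05,0,0,0,1],[-0.03,0.07,0.07,0,0,0,1],[-0.03,0.1,0.09,0,0,0,1],[-0.03,0.1,0.1,0,0,0,1],[-0.03,0.1,0.1,0,0,0,1],[-0.03,0.1,0.1,0,0,0,1],[-0.03,0.1,0.1,0,0,0,1]]}}

```text
time_s: 1.97
ee_pos: [0.5199, 0.0992, 0.3042]
eef_rot: [-3.14, 0.0, 1.57]
force: [0.1, 0.2, -1.1]
grip_width: 0.0938
```

```bash
python3 - <<'E'
from h import *
p,o=shot('wrist'); save(p,'wrist1'); print(o['ee_pos'],o['eef_rot'])
np.savez('w1.npz',c=cloud(p,o),im=p['image'])
for nm in ['stand','stand_backstop','stand_screw','cover_grip','cover_hole','lean_0_center','clean_0_center','block','oil','case']:
    print(nm,[(np.round(np.array(x['at'])*[640,400]).tolist(),round(x['p'],2)) for x in cams.place_of(p,nm)][:8])
E
```

```text
[0.51987498 0.09918242 0.30422851] [-3.13995291e+00  3.25092587e-04  1.56995331e+00]
stand [([390.0, 257.0], 0.91), ([407.0, 265.0], 0.5)]
stand_backstop [([426.0, 256.0], 0.57)]
stand_screw [([387.0, 258.0], 0.69), ([343.0, 284.0], 0.63)]
cover_grip [([276.0, 235.0], 0.91)]
cover_hole [([281.0, 227.0], 0.6)]
lean_0_center []
clean_0_center [([249.0, 303.0], 0.82), ([314.0, 347.0], 0.66), ([271.0, 82.0], 0.63)]
block [([311.0, 98.0], 0.77)]
oil [([402.0, 172.0], 0.88)]
case [([413.0, 364.0], 0.68)]
```

View pics/wrist1.png

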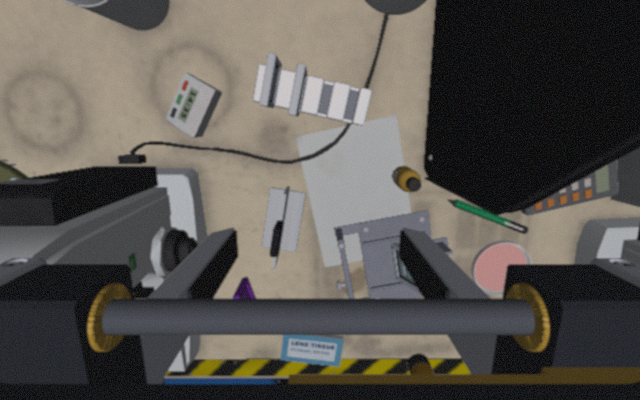

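```bash
python3 - <<'E'
from h import *
p,o=shot('scene'); w=cloud(p).reshape(-1,3); 
q,o2=shot('top'); w2=cloud(q).reshape(-1,3)
for W in (w,w2):
  # obstacles > 0.1 grid max height
  for x0 in np.arange(0.35,0.9,0.05):
    r=[]
    for y0 in np.arange(-0.25,0.35,0.05):
        m=(abs(W[:,0]-x0)<.025)&(abs(W[:,1]-y0)<.025)
        r.append('%.2f'%np.nanpercentile(W[m,2],98) if m.sum()>10 else ' -- ')
    print('%.2f'%x0,r)
  print()
d=np.load('w1.npz'); c=d['c'];
def fit(m,name):
    P=c[m][:,:2].astype(np.float32); rect=cv2.minAreaRect(P); print(name,m.sum(),P.mean(0).round(4),np.round(rect[0],4),np.round(rect[1],4),rect[2])
z=c[...,2]
reg=(c[...,1]>0.1)&(c[...,1]<0.28)&(c[...,0]<0.62)&(c[...,0]>0.42)
fit(reg&(abs(z-.026)<.005),'blocktop')
m=reg&(abs(z-.072)<.006)
n,l,s,ct=cv2.connectedComponentsWithStats(m.astype(np.uint8))
for i in range(1,n):
    if s[i,4]>30: fit(l==i,'fr')
# cover
reg=(c[...,1]>-0.1)&(c[...,1]<0.11)&(c[...,0]<0.53)&(c[...,0]>0.4)
fit(reg&(abs(z-.101)<.006),'grip'); fit(reg&(z>.035)&(z<0.092),'plate'); fit(reg&(abs(z-.006)<.0035),'foot')
E
```

```text
0.35 ['0.00', '0.18', '0.35', '0.35', '0.19', '0.09', '0.04', '0.04', '0.03', '0.03', '-0.00', '0.11']
0.40 ['0.00', '0.00', '0.06', '0.06', '0.04', '0.00', '-0.00', '-0.00', '0.00', '0.03', '0.00', '0.00']
0.45 ['0.00', '0.01', '0.01', '0.00', '0.06', '0.10', '0.44', '0.44', '0.44', '0.07', '0.07', ' -- ']
0.50 ['0.01', '0.01', '0.01', '0.00', '0.00', '0.01', '0.42', '0.47', '0.04', '0.07', '0.07', '0.00']
0.55 ['0.01', '0.01', '0.05', '0.06', '0.06', '0.06', '0.42', '0.47', '0.02', '0.03', '0.00', '0.00']
0.60 ['0.00', '0.00', '0.05', '0.06', '0.01', '0.01', '0.44', '0.44', '0.44', '0.03', '0.01', '0.16']
0.65 ['0.00', '-0.00', '0.00', '0.01', '0.06', '0.06', '0.04', '0.07', '-0.00', '-0.00', '-0.00', '0.16']
0.70 ['0.06', '0.06', '0.00', '0.01', '0.07', '0.07', '0.01', '0.24', '0.31', '0.37', '0.37', '0.38']
0.75 ['0.00', '0.01', '0.02', '0.02', '0.01', '0.00', '0.01', '0.01', '0.01', '0.01', '0.01', '0.01']
0.80 ['0.00', '0.02', '0.01', '0.02', '0.01', '0.01', '0.01', '0.01', '0.01', '0.01', '0.01', '0.01']
0.85 ['0.00', '0.01', '0.00', '0.01', '0.01', '0.01', '0.02', '0.02', '0.
[... 908 characters left out ...]
'0.01', '0.01', ' -- ', ' -- ', ' -- ']
0.80 ['0.01', '0.02', '0.02', '0.02', '0.02', '0.02', '0.01', '0.02', '0.01', '0.01', '0.00', ' -- ']
0.85 ['0.00', '0.01', '0.00', '0.02', '0.02', '0.01', '0.02', '0.02', '0.00', '0.00', '0.00', '0.00']

blocktop 2630 [0.5159 0.2027] [0.5125 0.2048] [0.0577 0.1537] 77.82597351074219
fr 479 [0.4605 0.2175] [0.4599 0.217 ] [0.0594 0.0103] 77.53965759277344
fr 450 [0.4947 0.2066] [0.4943 0.2061] [0.0597 0.0102] 78.00022888183594
grip 246 [0.467  0.0239] [0.4667 0.0234] [0.0388 0.0107] 79.67124938964844
plate 329 [0.4537 0.0088] [ 0.4505 -0.0101] [0.1796 0.034 ] 63.876522064208984
foot 1783 [0.4667 0.0233] [0.464  0.0051] [0.2098 0.1269] 89.79573822021484
```

{"op": "servo_tool", "data": {"rows": [[0.02,-0.01,0,0,0,0,1],[0.05,-0.02,0,0,0,0,1],[0.08,-0.03,0,0,0,0,1],[0.11,-0.03,0,0,0,0,1],[0.11,-0.03,0,0,0,0,1],[0.11,-0.03,0,0,0,0,1],[0.11,-0.03,0,0,0,0,1],[0.11,-0.03,0,0,0,0,1]]}}

```text
time_s: 3.28
ee_pos: [0.6294, 0.0703, 0.3062]
eef_rot: [3.141, -0.0, 1.571]
force: [0.2, -0.2, 0.1]
grip_width: 0.0941
```

```bash
python3 - <<'E'
from h import *
p,o=shot('wrist'); save(p,'wrist2'); print(o['ee_pos'],o['eef_rot'])
np.savez('w2.npz',c=cloud(p,o),im=p['image'])
E
```

```text
[0.62936218 0.07026756 0.30617982] [ 3.14068869e+00 -4.49682622e-05  1.57122643e+00]
```

View pics/wrist2.png

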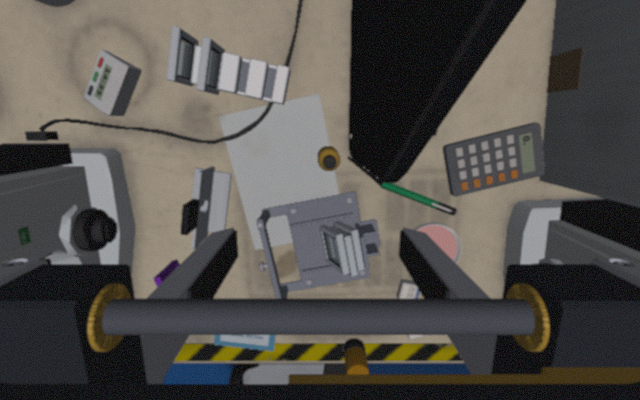

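```bash
python3 - <<'E'
from h import *
d=np.load('w2.npz'); c=d['c']; z=c[...,2]
def fit(m,name):
    P=c[m][:,:2].astype(np.float32); 
    if len(P)<5: print(name,'few');return
    rect=cv2.minAreaRect(P); print(name,m.sum(),c[m].mean(0).round(4),np.round(rect[0],4),np.round(rect[1],4),round(rect[2],2))
    box=cv2.boxPoints(rect); print(box.round(4).tolist())
reg=(c[...,0]>0.53)&(c[...,0]<0.76)&(c[...,1]>-0.16)&(c[...,1]<0.06)
n,l,s,ct=cv2.connectedComponentsWithStats((reg&(abs(z-.062)<.006)).astype(np.uint8))
for i in range(1,n):
    if s[i,4]>40: fit(l==i,'z62')
n,l,s,ct=cv2.connectedComponentsWithStats((reg&(abs(z-.07)<.006)).astype(np.uint8))
for i in range(1,n):
    if s[i,4]>20: fit(l==i,'z70')
n,l,s,ct=cv2.connectedComponentsWithStats((reg&(abs(z-.005)<.003)).astype(np.uint8))
for i in range(1,n):
    if s[i,4]>100: fit(l==i,'floor')
# bar line fit
m=reg&(abs(z-.062)<.005)&(c[...,0]<0.59)
P=c[m][:,:2]; mu=P.mean(0); u,sv,vt=np.linalg.svd(P-mu); print('bar',mu,vt[0],np.degrees(np.arctan2(vt[0][1],vt[0][0])))
E
```

```text
z62 540 [ 0.562  -0.0437  0.0613] [ 0.5624 -0.0476] [0.0098 0.1225] 11.51
[[0.5454000234603882, 0.011500000022351742], [0.5698000192642212, -0.10859999805688858], [0.5794000029563904, -0.10660000145435333], [0.5550000071525574, 0.013399999588727951]]
z62 1046 [ 0.674  -0.0346  0.0637] [ 0.6763 -0.0364] [0.0406 0.0663] 11.38
[[0.6498000025749207, -0.007899999618530273], [0.6628999710083008, -0.0729999989271164], [0.7027000188827515, -0.0649000033736229], [0.6895999908447266, 9.999999747378752e-05]]
z70 182 [ 0.683  -0.032   0.0651] [ 0.6823 -0.0319] [0.012  0.0584] 10.65
[[0.6710000038146973, -0.00430000014603138], [0.6818000078201294, -0.0617000013589859], [0.6935999989509583, -0.05950000137090683], [0.6827999949455261, -0.002099999925121665]]
z70 164 [ 0.6625 -0.0385  0.0651] [ 0.6632 -0.0379] [0.0085 0.0596] 10.85
[[0.6535000205039978, -0.009499999694526196], [0.6646999716758728, -0.06800000369548798], [0.6729999780654907, -0.06639999896287918], [0.6618000268936157, -0.007899999618530273]]
z70 150 [ 0.693  -0.0313  0.0697] [ 0.6935 -0.0326] [0.0061 0.0461] 11.13
[[0.6859999895095825, -0.010599999688565731], [0.6948999762535095, -0.055799998342990875], [0.7009000182151794, -0.05460000038146973], [0.6919999718666077, -0.009399999864399433]]
z70 161 [ 0.6737 -0.0406  0.0651] [ 0.6742 -0.0408] [0.0082 0.0586] 10.58
[[0.6647999882698059, -0.012799999676644802], [0.675599992275238, -0.07039999961853027], [0.6837000250816345, -0.06889999657869339], [0.6729000210762024, -0.011300000362098217]]
floor 4501 [ 0.6346 -0.0342  0.005 ] [ 0.6399 -0.0434] [0.1712 0.1467] 11.07
[[0.5418000221252441, 0.012199999764561653], [0.5699999928474426, -0.13179999589920044], [0.7379999756813049, -0.09889999777078629], [0.7099000215530396, 0.045099999755620956]]
bar [ 0.56144389 -0.04404973] [ 0.1876282  -0.98224012] -79.18559931866014
```

```bash
cat >> h.py <<'E'
import os,json
S=dict(o=(0.6317,-0.0447),yaw=np.radians(11.1))
def to_s(P,S=S):
    P=np.asarray(P,float); c,s=np.cos(S['yaw']),np.sin(S['yaw']); d=P[...,:2]-np.array(S['o'])
    return np.concatenate([np.stack([d[...,0]*c+d[...,1]*s,-d[...,0]*s+d[...,1]*c],-1),P[...,2:3]],-1)
def from_s(P,S=S):
    P=np.asarray(P,float); c,s=np.cos(S['yaw']),np.sin(S['yaw'])
    return np.concatenate([np.stack([P[...,0]*c-P[...,1]*s,P[...,0]*s+P[...,1]*c],-1)+np.array(S['o']),P[...,2:3]],-1)
E
python3 - <<'E'
from h import *
d=np.load('w2.npz'); c=to_s(d['c'])*1000; im=d['im']
# heightmap in stand frame 1mm
x,y,z=c.reshape(-1,3).T
H=np.full((180,240),np.nan)
ok=(abs(y)<90)&(x>-110)&(x<130)
for X,Y,Z in zip(x[ok],y[ok],z[ok]):
    i,j=int(90-Y),int(X+110)
    if not H[i,j]>Z: H[i,j]=Z
v=np.nan_to_num(np.clip(H/80,0,1))*255
v=cv2.applyColorMap(cv2.resize(v.astype(np.uint8),None,fx=3.3,fy=3.3,interpolation=cv2.INTER_NEAREST),cv2.COLORMAP_JET)
cv2.imwrite('pics/hm.png',v)
# edges
f=(abs(z-5)<2.5)&(abs(x)<40)
for b in range(-30,50,20):
    m=f&(abs(x-b)<8)&(abs(y)<90); print(b,np.percentile(y[m],[1,99]).round(1))
b=(abs(z-62)<4)&(x<-55)&(x>-85)
for yy in range(-60,61,20):
    m=b&(abs(y-yy)<8)
    if m.sum(): print('bar',yy,m.sum(),x[m].mean().round(1),np.percentile(x[m],[3,97]).round(1),z[m].mean().round(1))
m=b; print('bar y',np.percentile(y[m],[1,99]))
m=(z>40)&(z<60)&(x<-75)&(x>-95)&(abs(y)<30); print('screw',m.sum(),c.reshape(-1,3)[m].mean(0) if m.sum() else 0, np.percentile(y[m],[2,98]))
m=(abs(z-70)<2.5)&(x>58)&(x<75)&(abs(y)<40); print('bs',np.percentile(x[m],[2,50,98]),np.percentile(y[m],[2,98]))
m=(z>62)&(z<68)&(x>15)&(x<58)&(abs(y)<45)
for b in range(-25,40,10):
    k=m&(abs(y-b)<5); print(b,np.histogram(x[k],bins=np.arange(16,60,2))[0])
for a,bb in((20,30),(32,40),(44,52)):
    k=m&(x>a)&(x<bb); print('lean y',np.percentile(y[k],[1,99]))
E
```

```text
-30 [-69.5  71. ]
-10 [-69.6  70.7]
10 [-70.9  71.3]
30 [-70.5  71.6]
bar -40 62 -68.4 [-72.5 -65. ] 61.6
bar -20 63 -68.4 [-72.6 -64.9] 61.7
bar 0 73 -70.1 [-83. -65.] 61.2
bar 20 68 -68.5 [-73. -65.] 61.5
bar 40 69 -68.6 [-72.8 -64.9] 61.4
bar 60 79 -68.4 [-73.  -64.4] 62.0
bar y [-46.63089351 295.84730242]
screw 54 [-80.92799635   1.16411075  55.47377223] [-4.51500884  6.26455933]
bs [60.06595418 62.80295211 65.80295512] [-21.42785721  21.84474858]
-25 [ 0  0  0  0  0  3  9  8  9  9  5  9  9 11  8  9  5  8  7  7  6]
-15 [ 0  0  0  0  0  3  9  9 10 10  7 10  9  9 11  7  8  8  9  9  6]
-5 [ 0  0  0  0  0  4  9 11  8  9  9 10 10  9 10 10  7 10  9 10  9]
5 [ 0  0  0  0  0  3 11  9 10  9  7  6 10 11  9 10  9 12  9 10 11]
15 [ 0  0  0  0  0  4  9  9 11 10  7  9 10  9 10  9  7 10 10  9 11]
25 [ 0  0  0  0  0  5 10 11  9 12  3  7  7  8  6  4  9 10 11 10 11]
35 [0 0 0 0 0 0 1 3 1 0 0 0 0 0 0 0 1 3 3 3 2]
lean y [-28.91476131  29.88071489]
lean y [-31.07056674  29.48955616]
lean y [-32.62549187  31.14707775]
```

View pics/hm.png

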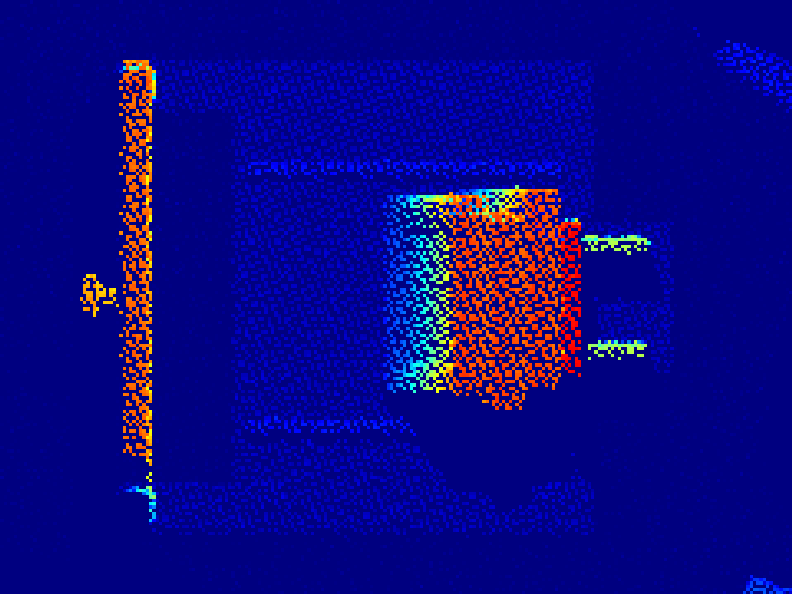

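```bash
python3 - <<'E'
from h import *
p,o=shot('scene'); A=cloud(p).reshape(-1,3)
B=np.concatenate([A,np.load('w2.npz')['c'].reshape(-1,3)])
m=(B[:,0]>.58)&(B[:,0]<.9)&(B[:,1]>.0)&(B[:,1]<.3)
B=B[m]
for z0 in np.arange(.06,.45,.04):
    k=(B[:,2]>z0)&(B[:,2]<z0+.04)
    if k.sum()>5: 
        P=B[k]; ii=P[:,1].argsort()[:max(5,len(P)//50)]
        print(round(z0,2),k.sum(),'ymin pt',P[ii].mean(0).round(3),'x range',P[:,0].min().round(3),P[:,0].max().round(3),'y',P[:,1].min().round(3))
m=(A[:,0]>.3)&(A[:,0]<.47)&(A[:,1]<.0)&(A[:,1]>-.3); P=A[m]
for z0 in np.arange(.06,.4,.04):
    k=(P[:,2]>z0)&(P[:,2]<z0+.04)
    if k.sum()>5: print('scope',round(z0,2),P[k,0].max().round(3),P[k,1].max().round(3))
E
```

```text
0.06 1780 ymin pt [0.645 0.082 0.066] x range 0.613 0.697 y 0.078
0.1 1941 ymin pt [0.688 0.084 0.123] x range 0.624 0.7 y 0.079
0.14 2449 ymin pt [0.69  0.083 0.164] x range 0.622 0.704 y 0.081
0.18 3316 ymin pt [0.692 0.085 0.187] x range 0.685 0.707 y 0.082
0.22 4082 ymin pt [0.695 0.106 0.222] x range 0.688 0.711 y 0.102
0.26 4698 ymin pt [0.698 0.134 0.262] x range 0.691 0.714 y 0.131
0.3 6260 ymin pt [0.659 0.062 0.325] x range 0.58 0.718 y 0.058
0.34 4080 ymin pt [0.668 0.06  0.36 ] x range 0.58 0.721 y 0.058
0.38 16811 ymin pt [0.661 0.04  0.414] x range 0.58 0.71 y 0.034
0.42 37470 ymin pt [0.656 0.045 0.439] x range 0.58 0.718 y 0.033
scope 0.06 0.461 -0.0
scope 0.1 0.32 -0.0
scope 0.14 0.348 -0.0
scope 0.18 0.348 -0.0
scope 0.22 0.32 -0.0
scope 0.26 0.318 -0.0
scope 0.3 0.329 -0.0
scope 0.34 0.331 -0.057
scope 0.38 0.323 -0.071
```

{"op": "servo_tool", "data": {"rows": [[0,-0.02,-0.01,0,0,0.12,-1],[0,-0.04,-0.03,0,0,0.24,-1],[0,-0.06,-0.05,0,0,0.36,-1],[-0.005,-0.08,-0.07,0,0,0.48,-1],[-0.009,-0.1,-0.09,0,0,0.6,-1],[-0.009,-0.117,-0.11,0,0,0.72,-1],[-0.009,-0.117,-0.13,0,0,0.84,-1],[-0.009,-0.117,-0.15,0,0,0.96,-1]], "newtons": 20}}

```text
time_s: 4.05
ee_pos: [0.62, -0.0476, 0.1564]
eef_rot: [3.14, 0.001, 2.536]
force: [0.4, -0.3, -0.3]
grip_width: 0.0443
```

{"op": "servo_tool", "data": {"rows": [[0,0,0,0,0,0.12,-1],[0,0,0,0,0,0.24,-1],[0,0,0,0,0,0.36,-1],[0,0,0,0,0,0.48,-1],[0,0,0,0,0,0.6,-1],[0,0,0,0,0,0.72,-1],[0,0,0,0,0,0.8,-1],[0,0,0,0,0,0.8,-1]]}}

```text
time_s: 4.72
ee_pos: [0.6198, -0.0474, 0.1571]
eef_rot: [3.14, 0.002, -2.943]
force: [0.5, 0.0, -0.1]
grip_width: 0.0003
```

```bash
python3 - <<'E'
from h import *
p,o=shot('wrist'); save(p,'wrist3'); print(o['ee_pos'],o['eef_rot'],to_s(o['ee_pos']),o['qpos'].round(2),o['grip_width'])
c=to_s(cloud(p,o))*1000; x,y,z=c.reshape(-1,3).T
for b in (-25,-15,0,15,25):
    m=(abs(y-b)<4)&(x>-5)&(x<60)&(z>3)
    zs=[(zz,np.round(np.percentile(x[m&(abs(z-zz)<3)],2),1)) for zz in range(10,70,8) if (m&(abs(z-zz)<3)).sum()>3]
    print(b,zs)
E
```

```text
[ 0.61976824 -0.04741339  0.15708185] [ 3.14005637e+00  1.93120551e-03 -2.94325437e+00] [-0.01223094 -0.0003655   0.15708185] [-0.14  0.5   1.36  0.    1.28 -1.91] 0.00029060376149865386
-25 [(10, np.float64(0.9)), (18, np.float64(6.8)), (26, np.float64(10.0)), (34, np.float64(13.4)), (42, np.float64(16.7)), (50, np.float64(20.3)), (58, np.float64(23.1)), (66, np.float64(26.4))]
-15 [(10, np.float64(4.9)), (18, np.float64(7.0)), (26, np.float64(13.8)), (34, np.float64(17.0)), (42, np.float64(20.1))]
0 [(10, np.float64(1.3)), (18, np.float64(6.9)), (26, np.float64(13.3)), (34, np.float64(16.9))]
15 [(10, np.float64(-0.5)), (18, np.float64(6.9)), (26, np.float64(13.1)), (34, np.float64(17.3))]
25 [(10, np.float64(4.8)), (18, np.float64(5.8)), (26, np.float64(9.7)), (34, np.float64(13.6)), (42, np.float64(16.3)), (50, np.float64(19.9)), (58, np.float64(23.2)), (66, np.float64(26.8))]
```

View pics/wrist3.png

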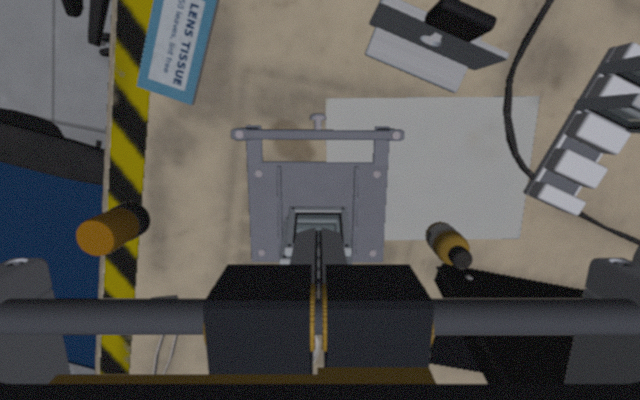

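{"op": "servo_tool", "data": {"rows": [[-0.004,-0.001,-0.02,0,0,0,-1],[-0.004,-0.001,-0.05,0,0,0,-1],[-0.004,-0.001,-0.08,0,0,0,-1],[-0.004,-0.001,-0.11,0,0,0,-1],[-0.004,-0.001,-0.13,0,0,0,-1],[-0.004,-0.001,-0.14,0,0,0,-1],[-0.004,-0.001,-0.146,0,0,0,-1],[-0.004,-0.001,-0.146,0,0,0,-1]]}}

```text
time_s: 5.43
ee_pos: [0.6157, -0.0484, 0.0108]
eef_rot: [3.14, 0.001, -2.95]
force: [-0.1, 0.3, 0.0]
grip_width: 0.0006
```

{"op": "servo_tool", "data": {"rows": [[0.004,0.001,0,0,0,0,-1],[0.008,0.0015,0,0,0,0,-1],[0.011,0.002,0,0,0,0,-1],[0.014,0.0027,0,0,0,0,-1],[0.017,0.0033,0,0,0,0,-1],[0.02,0.004,0,0,0,0,-1],[0.023,0.0045,0,0,0,0,-1],[0.025,0.005,0,0,0,0,-1]]}}

```text
time_s: 6.1
ee_pos: [0.641, -0.0433, 0.0107]
eef_rot: [3.14, 0.001, -2.95]
force: [-1.3, 0.4, -0.8]
grip_width: 0.0003
```

```bash
python3 - <<'E'
from h import *
p,o=shot('scene'); save(p,'s4',(270,190,430,300),5); print(to_s(o['ee_pos']),o['force'])
E
```

```text
[ 0.00943582 -0.00040069  0.01071566] [-1.29936575  0.36644153 -0.83620713]
```

View pics/s4.png

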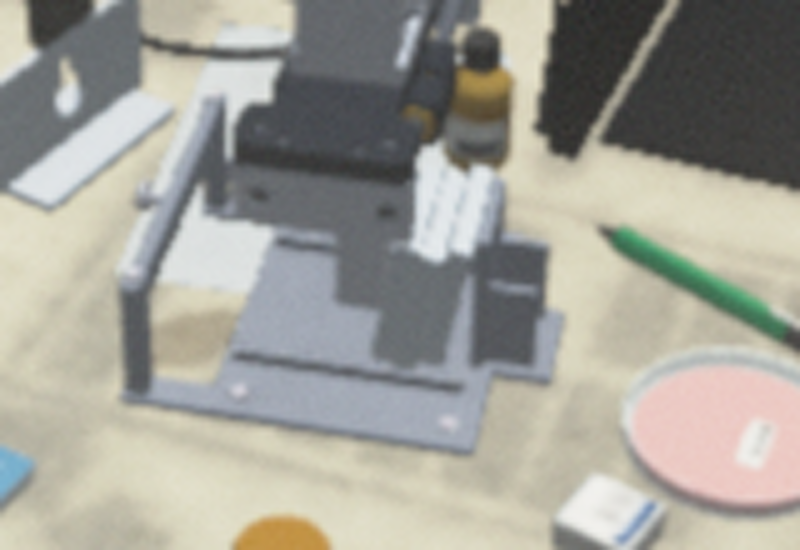

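{"op": "servo_tool", "data": {"rows": [[0.002,0.0004,0,0,0,0,-1],[0.004,0.0008,0,0,0,0,-1],[0.006,0.0012,0,0,0,0,-1],[0.008,0.0016,0,0,0,0,-1],[0.01,0.002,0,0,0,0,-1],[0.011,0.0022,0,0,0,0,-1],[0.012,0.0024,0,0,0,0,-1],[0.012,0.0024,0,0,0,0,-1]]}}

```text
time_s: 6.82
ee_pos: [0.6505, -0.0413, 0.0107]
eef_rot: [3.139, -0.006, -2.95]
force: [-29.1, -4.5, 15.4]
grip_width: 0.0005
```

```bash
python3 - <<'E'
from h import *
p,o=shot('scene'); save(p,'s5',(270,190,430,300),5); print(to_s(o['ee_pos']),o['force'])
E
```

```text
[ 0.01910607 -0.00026696  0.01072166] [-29.0610166   -4.52059839  15.44118659]
```

View pics/s5.png

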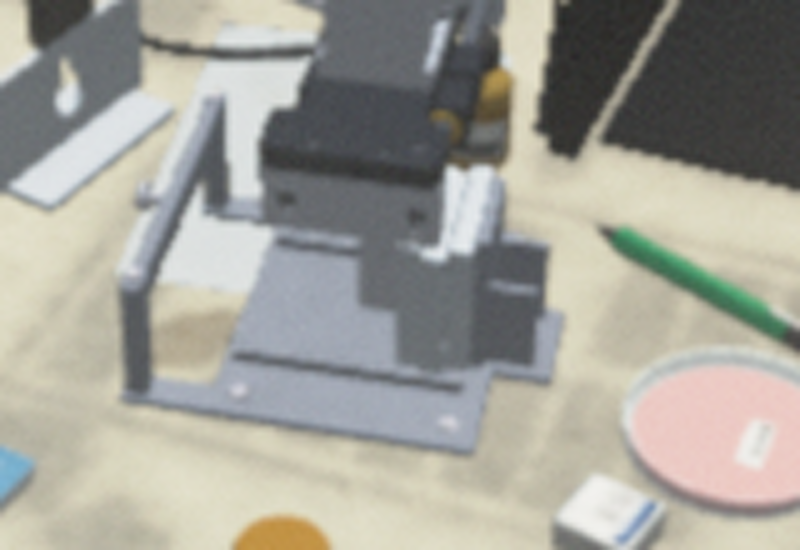

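{"op": "servo_tool", "data": {"rows": [[-0.002,0,0,0,0,0,-1],[-0.006,-0.001,0,0,0,0,-1],[-0.015,-0.003,0,0,0,0,-1],[-0.03,-0.006,0.02,0,0,0,-1],[-0.04,-0.008,0.05,0,0,0,-1],[-0.05,-0.01,0.08,0,0,0,-1],[-0.06,-0.012,0.1,0,0,0,-1],[-0.06,-0.012,0.11,0,0,0,-1]]}}

```text
time_s: 7.53
ee_pos: [0.5907, -0.0537, 0.124]
eef_rot: [3.14, -0.002, -2.95]
force: [0.6, -0.2, -0.4]
grip_width: 0.0008
```

```bash
cat > row.py <<'E'
from h import *
def row(p,o,n0=0,nmax=70):
    c=to_s(cloud(p,o))*1000; x,y,z=c.reshape(-1,3).T
    for b in (-27,-20,-10,0,10,20,27):
        m=(abs(y-b)<3)&(x>-20)&(x<58)&(z>7)
        print(b,[(zz,float(np.round(np.percentile(x[m&(abs(z-zz)<3)],5),1))) for zz in range(10,70,8) if (m&(abs(z-zz)<3)).sum()>3])
E
python3 - <<'E'
from row import *
p,o=shot('wrist'); save(p,'wrist6',(160,60,480,300),2.5);row(p,o); print(o['ee_pos'],o['eef_rot'])
p,o=shot('scene'); save(p,'s6',(270,190,430,300),5)
E
```

```text
-27 []
-20 []
-10 []
0 []
10 []
20 []
27 []
[ 0.59066117 -0.05369524  0.12396433] [ 3.14016266e+00 -1.64507279e-03 -2.95025304e+00]
```

View pics/s6.png

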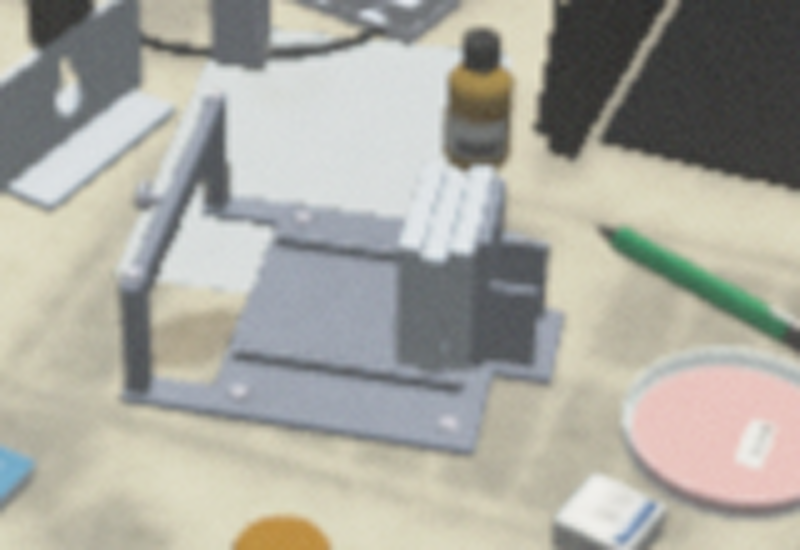

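View pics/wrist6.png

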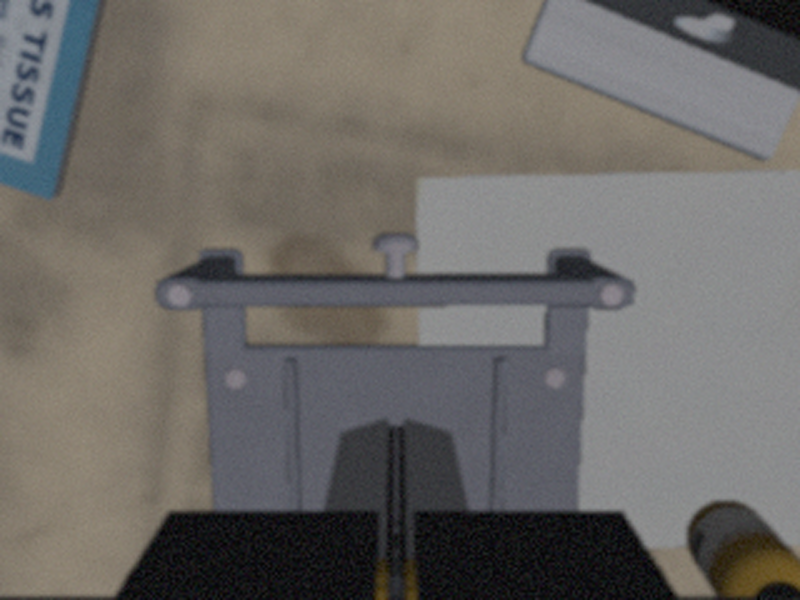

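```bash
cat > top.py <<'E'
from h import *
def tops(p,o=None,xlo=-20,xhi=75,ylim=45,zlo=62,zhi=73,S_=None):
    c=to_s(cloud(p,o))*1000; x,y,z=c.reshape(-1,3).T
    m=(x>xlo)&(x<xhi)&(abs(y)<ylim)&(z>zlo)&(z<zhi)
    print('n',m.sum())
    for b in (-25,-15,-5,5,15,25):
        k=m&(abs(y-b)<5); 
        if k.sum()>5: print('y',b,'x',np.percentile(x[k],[2,98]).round(1),'z',np.median(z[k]).round(1))
    for b in range(int(xlo),int(xhi),5):
        k=m&(x>=b)&(x<b+5)
        if k.sum()>5: print('x',b,k.sum(),'y',np.percentile(y[k],[2,98]).round(1),'z',np.median(z[k]).round(1))
E
python3 - <<'E'
from top import *
p,o=shot('scene'); tops(p)
E
```

```text
n 322
y -25 x [29.5 64.6] z 65.3
y -15 x [30.9 64.7] z 64.9
y -5 x [29.9 63.4] z 64.8
y 5 x [29.5 64.7] z 65.0
y 15 x [29.7 64.6] z 65.2
y 25 x [29.7 59.7] z 64.6
x 25 11 y [-29.   27.1] z 64.1
x 30 41 y [-28.3  27.3] z 64.9
x 35 48 y [-30.4  28.9] z 64.6
x 40 48 y [-34.7  24.2] z 64.8
x 45 45 y [-33.1  21.8] z 64.9
x 50 44 y [-27.   28.7] z 64.8
x 55 41 y [-28.6  30.4] z 65.4
x 60 44 y [-25.1  18.3] z 67.6
```

{"op": "servo_tool", "data": {"rows": [[0.02,0.004,0,0,0,0,1],[0.04,0.008,0,0,0,0,1],[0.06,0.013,0,0,0,0,1],[0.08,0.017,0,0,0,0,1],[0.0852,0.0177,0,0,0,0,1],[0.0852,0.0177,0,0,0,0,1],[0.0852,0.0177,0,0,0,0,1],[0.0852,0.0177,0,0,0,0,1]]}}

```text
time_s: 8.35
ee_pos: [0.6754, -0.0357, 0.1199]
eef_rot: [3.139, -0.006, -2.95]
force: [0.3, -0.2, 0.8]
grip_width: 0.0503
```

{"op": "servo_tool", "data": {"rows": [[0,0,-0.02,0,0,0,1],[0,0,-0.04,0,0,0,1],[0,0,-0.06,0,0,0,1],[0,0,-0.08,0,0,0,1],[0,0,-0.094,0,0,0,1],[0,0,-0.094,0,0,0,1],[0,0,-0.094,0,0,0,1],[0,0,-0.094,0,0,0,0.4]], "newtons": 8}}

```text
time_s: 9.02
ee_pos: [0.6759, -0.0359, 0.0273]
eef_rot: [3.139, -0.004, -2.95]
force: [0.7, -0.7, 0.4]
grip_width: 0.0899
```

{"op": "servo_tool", "data": {"rows": [[0,0,0,0,0,0,0.35],[0,0,0,0,0,0,0.3],[0,0,0,0,0,0,0.26],[0,0,0,0,0,0,0.2],[0,0,0,0,0,0,0.2],[0,0,0,0,0,0,0.2],[0,0,0,0,0,0,0.2],[0,0,0,0,0,0,0.2]]}}

```text
time_s: 9.68
ee_pos: [0.6761, -0.0359, 0.0278]
eef_rot: [3.139, -0.004, -2.95]
force: [-0.6, -0.4, 4.3]
grip_width: 0.0603
```

```bash
python3 - <<'E'
from top import *
p,o=shot('scene'); tops(p);save(p,'s7',(270,190,430,300),5);print(to_s(o['ee_pos']),o['force'],o['grip_width'])
E
```

```text
n 111
y -25 x [29.5 64.7] z 64.5
y -15 x [29.4 64.2] z 65.7
y -5 x [34.8 64. ] z 64.9
x 25 6 y [-29.8  -7.5] z 64.3
x 30 10 y [-30.7 -13.5] z 64.7
x 35 6 y [-43.4 -40. ] z 68.2
x 40 10 y [-44.6 -40.9] z 67.4
x 45 14 y [-43.1 -39.3] z 68.4
x 50 21 y [-43.1  -7.2] z 66.0
x 55 21 y [-35.4  -5.5] z 64.8
x 60 23 y [-25.9  -7.2] z 66.9
[4.52512352e-02 6.46145604e-05 2.77568039e-02] [-0.59374278 -0.41519233  4.32299097] 0.060323232651163725
```

View pics/s7.png

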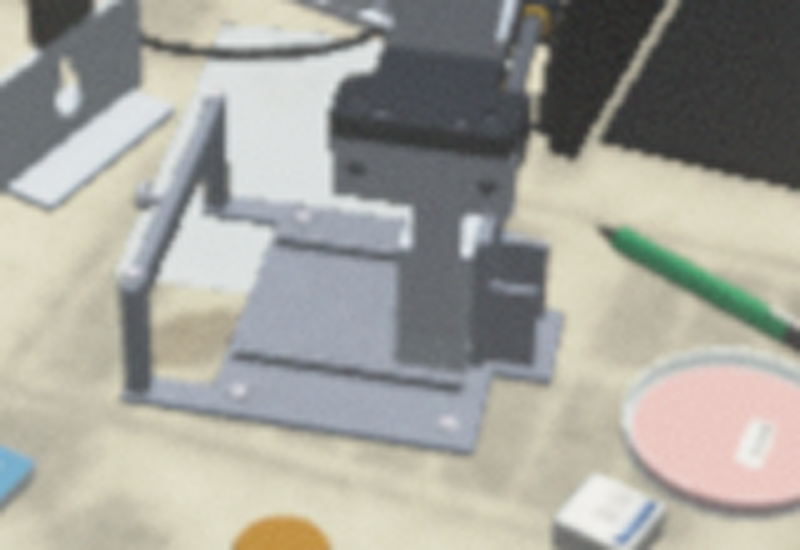

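{"op": "servo_tool", "data": {"rows": [[0,0,0,0,0,0,1],[0,0,0,0,0,0,1],[0,0,0,0,0,0,1],[0,0,0.02,0,0,0,1],[0,0,0.05,0,0,0,1],[0,0,0.08,0,0,0,1],[0,0,0.11,0,0,0,1],[-0.01,0,0.14,0,0,0,1]]}}

```text
time_s: 10.4
ee_pos: [0.6664, -0.0358, 0.1687]
eef_rot: [3.139, -0.004, -2.95]
force: [0.8, -0.1, -0.0]
grip_width: 0.0939
```

{"op": "servo_tool", "data": {"rows": [[-0.03,0.01,0,0,0,0,1],[-0.06,0.03,0,0,0,-0.04,1],[-0.09,0.055,0,0,0,-0.1,1],[-0.12,0.085,0,0,0,-0.16,1],[-0.14,0.115,0,0,0,-0.22,1],[-0.16,0.145,0,0,0,-0.28,1],[-0.17,0.18,0,0,0,-0.34,1],[-0.18,0.21,0,0,0,-0.4,1]]}}

```text
time_s: 11.07
ee_pos: [0.4853, 0.1758, 0.169]
eef_rot: [3.139, -0.003, 2.93]
force: [-0.2, 0.6, -0.1]
grip_width: 0.094
```

```bash
python3 - <<'E'
from top import *
p,o=shot('wrist'); save(p,'wrist8'); print(o['ee_pos'],o['eef_rot'])
c=cloud(p,o);z=c[...,2]
reg=(c[...,1]>0.1)&(c[...,1]<0.28)&(c[...,0]<0.62)&(c[...,0]>0.42)
n,l,s,ct=cv2.connectedComponentsWithStats((reg&(abs(z-.072)<.005)).astype(np.uint8))
for i in range(1,n):
    if s[i,4]>30:
        P=c[l==i][:,:2].astype(np.float32); r=cv2.minAreaRect(P); print(s[i,4],np.round(r[0],4),np.round(r[1],4),r[2],c[l==i][:,2].mean())
p,o=shot('scene'); tops(p); save(p,'s8',(210,130,450,310),3.3)
E
```

```text
[0.48525456 0.17579881 0.16898873] [ 3.13889822 -0.00349632  2.93004097]
844 [0.4588 0.2173] [0.0593 0.0101] 77.91145324707031 0.07193012032376123
828 [0.4935 0.2064] [0.0595 0.0105] 77.44438171386719 0.07182099913349937
n 325
y -25 x [30.3 64.5] z 64.6
y -15 x [30.4 64.5] z 65.0
y -5 x [30.2 63.6] z 65.5
y 5 x [30.1 64.6] z 65.2
y 15 x [29.7 64.3] z 65.2
y 25 x [29.7 58.7] z 64.9
x 25 8 y [-26.3  26. ] z 65.2
x 30 48 y [-29.1  28.1] z 64.7
x 35 48 y [-31.   29.6] z 64.4
x 40 43 y [-27.8  26.7] z 64.7
x 45 47 y [-29.9  26.9] z 64.5
x 50 45 y [-29.7  28.8] z 65.4
x 55 43 y [-30.7  26.2] z 65.2
x 60 43 y [-25.   17.5] z 67.8
```

View pics/wrist8.png

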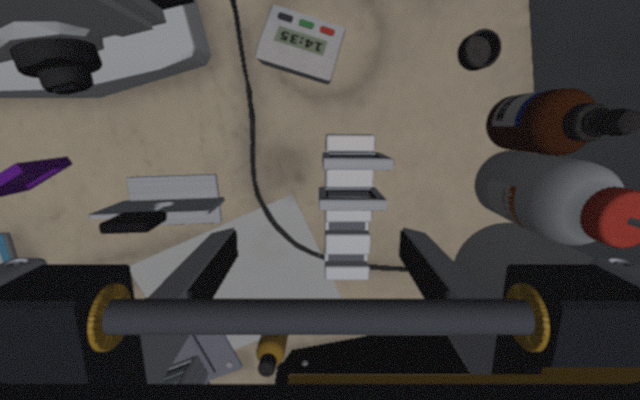

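View pics/s8.png

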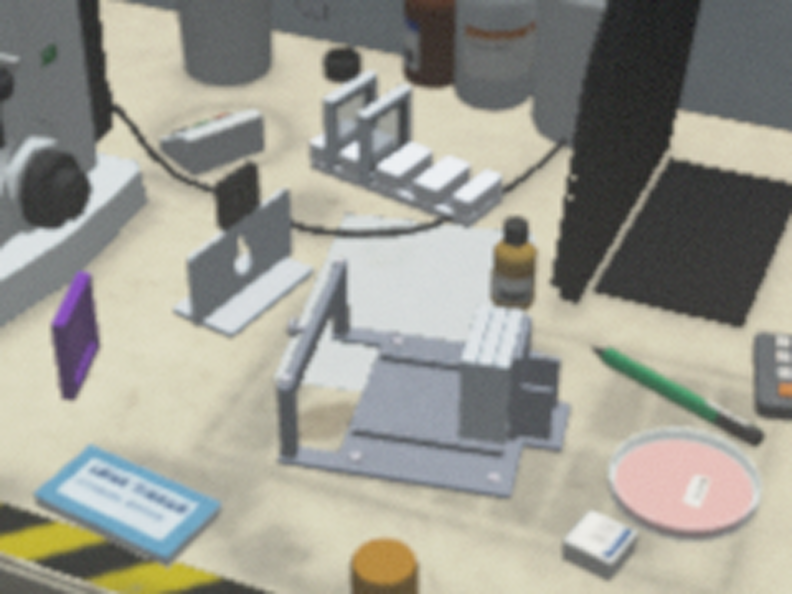

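```bash
python3 - <<'E'
from h import *
p,o=shot('wrist'); c=cloud(p,o).reshape(-1,3)
m=(c[:,2]>.03)&(c[:,2]<.25)&(c[:,1]>.245)
for x0 in np.arange(.3,.7,.03):
    k=m&(abs(c[:,0]-x0)<.015)
    if k.sum()>5: print(round(x0,2),c[k][:,1].min().round(3),c[k][:,2].max().round(3))
E
```

```text
0.36 0.42 0.073
0.39 0.419 0.104
0.42 0.376 0.104
0.45 0.245 0.14
0.48 0.245 0.136
0.51 0.339 0.157
0.54 0.34 0.149
0.57 0.317 0.113
0.6 0.31 0.1
0.66 0.246 0.055
0.69 0.245 0.08
```

{"op": "servo_tool", "data": {"rows": [[0.0047,0.0313,0,0,0,0,1],[0.0047,0.0313,-0.02,0,0,0,1],[0.0047,0.0313,-0.05,0,0,0,1],[0.0047,0.0313,-0.08,0,0,0,1],[0.0047,0.0313,-0.11,0,0,0,1],[0.0047,0.0313,-0.13,0,0,0,1],[0.0047,0.0313,-0.143,0,0,0,1],[0.0047,0.0313,-0.143,0,0,0,0.4]], "newtons": 12}}

```text
time_s: 11.88
ee_pos: [0.4893, 0.2054, 0.0228]
eef_rot: [-3.141, -0.008, 2.936]
force: [-0.7, -1.0, -0.9]
grip_width: 0.0904
```

{"op": "servo_tool", "data": {"rows": [[0,0,0,0,0,0,0.35],[0,0,0,0,0,0,0.3],[0,0,0,0,0,0,0.26],[0,0,0,0,0,0,0.1],[0,0,0,0,0,0,0.0],[0,0,0,0,0,0,-0.2],[0,0,0,0,0,0,-0.3],[0,0,0,0,0,0,-0.3]]}}

```text
time_s: 12.55
ee_pos: [0.4898, 0.2055, 0.0236]
eef_rot: [3.141, -0.007, 2.936]
force: [0.1, -1.8, 6.4]
grip_width: 0.0599
```

{"op": "servo_tool", "data": {"rows": [[0,0,0.005,0,0,0,-0.3],[0,0,0.012,0,0,0,-0.3],[0,0,0.03,0,0,0,-0.3],[0,0,0.05,0,0,0,-0.3],[0,0,0.07,0,0,0,-0.3],[0,0,0.09,0,0,0,-0.3],[0,0,0.1,0,0,0,-0.3],[0,0,0.1,0,0,0,-0.3]]}}

```text
time_s: 13.22
ee_pos: [0.4907, 0.2059, 0.1261]
eef_rot: [3.139, -0.003, 2.936]
force: [0.0, 0.1, 0.1]
grip_width: 0.0598
```

```bash
python3 - <<'E'
from h import *
p,o=shot('scene'); save(p,'s9',(250,90,410,200),5); print(o['ee_pos'],o['eef_rot'],o['grip_width'],o['force'])
p,o=shot('wrist'); save(p,'w9')
E
```

```text
[0.49068491 0.20586458 0.12605305] [ 3.13924677 -0.00345365  2.93592705] 0.05980786803433606 [0.04593422 0.09884725 0.07858714]
```

View pics/s9.png

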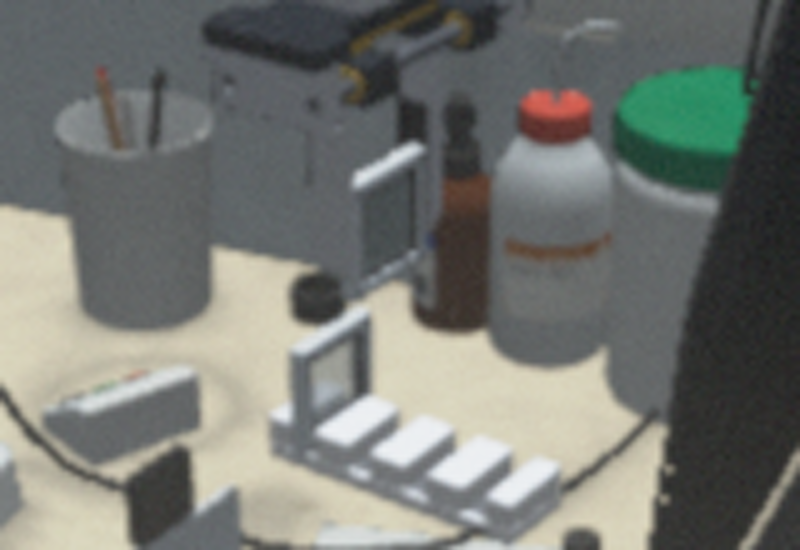

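View pics/w9.png

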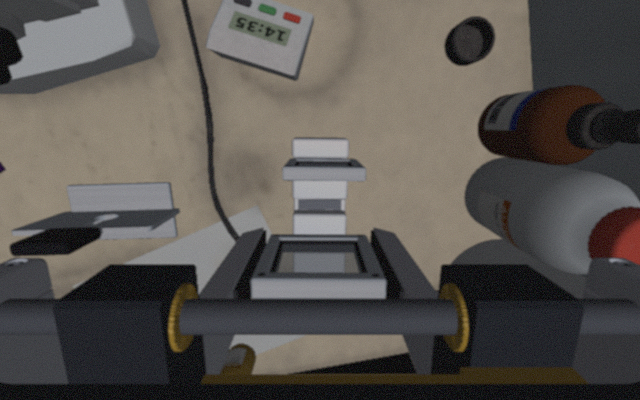

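```bash
cat > held.py <<'E'
from h import *
p,o=shot('wrist')
c=cloud(p,o).reshape(-1,3); Rt=R.from_euler('xyz',o['eef_rot']).as_matrix()
t=(c-o['ee_pos'])@Rt*1000; x,y,z=t.T
m=(abs(y)<30)&(x>-20)&(x<30)&(z>-70)&(z<40)
print('n',m.sum())
# top: min z
zt=np.percentile(z[m],2); print('top z_t',zt)
k=m&(z<zt+3); P=t[k][:,:2].astype(np.float32); r=cv2.minAreaRect(P); print('top',k.sum(),np.round(r[0],1),np.round(r[1],1),round(r[2],2),'x',np.percentile(x[k],[3,97]).round(1),'y',np.percentile(y[k],[2,98]).round(1))
for zz in range(-50,25,6):
    for s in (-26,0,26):
        k=m&(abs(z-zz)<3)&(abs(y-s)<4)
        if k.sum()>4: print(zz,s,'xmax',np.percentile(x[k],95).round(1),end=' | ')
    print()
w=c[m]; print('world top z',np.percentile(w[:,2],98),'bottom',np.percentile(w[:,2],2))
E
python3 held.py
```

```text
n 8294
top z_t -57.791418503355544
top 217 [  3.2 -29.3] [ 1.4 11.8] 89.97 x [-1.3  8.4] y [-29.8 -28.7]
-50 -26 xmax 7.5 | -50 0 xmax 1.7 | -50 26 xmax 1.5 | 
-44 -26 xmax 8.0 | -44 0 xmax 2.1 | -44 26 xmax 2.1 | 
-38 -26 xmax 8.2 | -38 0 xmax 0.8 | -38 26 xmax 1.8 | 
-32 -26 xmax 8.0 | -32 0 xmax -1.5 | -32 26 xmax 1.8 | 
-26 -26 xmax 8.1 | -26 0 xmax -1.5 | -26 26 xmax 1.8 | 
-20 -26 xmax 7.9 | -20 0 xmax -1.6 | -20 26 xmax 1.6 | 
-14 -26 xmax 8.1 | -14 0 xmax -1.6 | -14 26 xmax 1.5 | 
-8 -26 xmax 8.1 | -8 0 xmax -1.7 | -8 26 xmax 1.5 | 
-2 -26 xmax 8.2 | -2 0 xmax -1.6 | -2 26 xmax 1.5 | 
4 -26 xmax 1.7 | 4 0 xmax 1.2 | 4 26 xmax 1.4 | 
10 -26 xmax 1.9 | 10 0 xmax 1.6 | 10 26 xmax 1.6 | 


world top z 0.18101402020164273 bottom 0.11421501538661555
```

{"op": "servo_tool", "data": {"rows": [[0.01,-0.02,0.01,0,0,0.05,-0.3],[0.03,-0.05,0.02,0,0,0.1,-0.3],[0.05,-0.085,0.025,0,0,0.15,-0.3],[0.07,-0.12,0.025,0,0,0.2,-0.3],[0.09,-0.155,0.025,0,0,0.25,-0.3],[0.11,-0.19,0.025,0,0,0.3,-0.3],[0.13,-0.22,0.02,0,0,0.35,-0.3],[0.1508,-0.2487,0.015,0,0,0.4,-0.3]]}}

```text
time_s: 14.03
ee_pos: [0.6404, -0.0455, 0.136]
eef_rot: [3.141, -0.01, -2.946]
force: [0.8, 0.9, -0.6]
grip_width: 0.0599
```

{"op": "servo_tool", "data": {"rows": [[0,0,0,0,0,0,-0.3],[0,0,0,0,0,0,-0.3],[0,0,0,0,0,0,-0.3],[0,0,0,0,0,0,-0.3],[0,0,0,0,0,0,-0.3],[0,0,0,0,0,0,-0.3],[0,0,0,0,0,0,-0.3],[0,0,0,0,0,0,-0.3]]}}

```text
time_s: 14.7
ee_pos: [0.6404, -0.045, 0.1363]
eef_rot: [3.142, -0.009, -2.945]
force: [0.6, -0.7, -1.2]
grip_width: 0.0597
```

```bash
python3 - <<'E'
from top import *
o=ctrl.get_obs(); print(o['ee_pos'],o['eef_rot'],to_s(o['ee_pos']))
E
python3 held.py | head -8
```

```text
[ 0.64035484 -0.04503143  0.13629819] [ 3.14150784 -0.0093203  -2.94508831] [ 0.00842912 -0.00199148  0.13629819]
n 8302
top z_t -57.502164498921125
top 218 [  2.6 -29.2] [ 1.4 11.7] 89.27 x [-1.   8.1] y [-29.9 -28.7]
-50 -26 xmax 7.2 | -50 0 xmax 1.2 | -50 26 xmax 1.1 | 
-44 -26 xmax 7.8 | -44 0 xmax 1.8 | -44 26 xmax 1.7 | 
-38 -26 xmax 7.7 | -38 0 xmax 1.0 | -38 26 xmax 1.5 | 
-32 -26 xmax 7.6 | -32 0 xmax -1.8 | -32 26 xmax 1.4 | 
-26 -26 xmax 7.8 | -26 0 xmax -1.8 | -26 26 xmax 1.4 |
```

{"op": "servo_tool", "data": {"rows": [[0.0012,0.002,-0.02,0,0,0,-0.3],[0.0012,0.002,-0.04,0,0,0,-0.3],[0.0012,0.002,-0.06,0,0,0,-0.3],[0.0012,0.002,-0.08,0,0,0,-0.3],[0.0012,0.002,-0.095,0,0,0,-0.3],[0.0012,0.002,-0.106,0,0,0,-0.3],[0.0012,0.002,-0.106,0,0,0,-0.3],[0.0012,0.002,-0.106,0,0,0,-0.3]]}}

```text
time_s: 15.42
ee_pos: [0.6416, -0.0432, 0.0304]
eef_rot: [3.141, -0.01, -2.945]
force: [1.0, -0.2, 0.1]
grip_width: 0.0597
```

```bash
python3 - <<'E'
from top import *
p,o=shot('scene'); save(p,'s10',(270,190,430,300),5); print(o['ee_pos'],o['eef_rot'],to_s(o['ee_pos']),o['force'])
E
```

```text
[ 0.64161369 -0.04316781  0.0303988 ] [ 3.14147456 -0.0096247  -2.94522679] [ 0.01002321 -0.00040508  0.0303988 ] [ 0.99842105 -0.2384982   0.14810519]
```

View pics/s10.png

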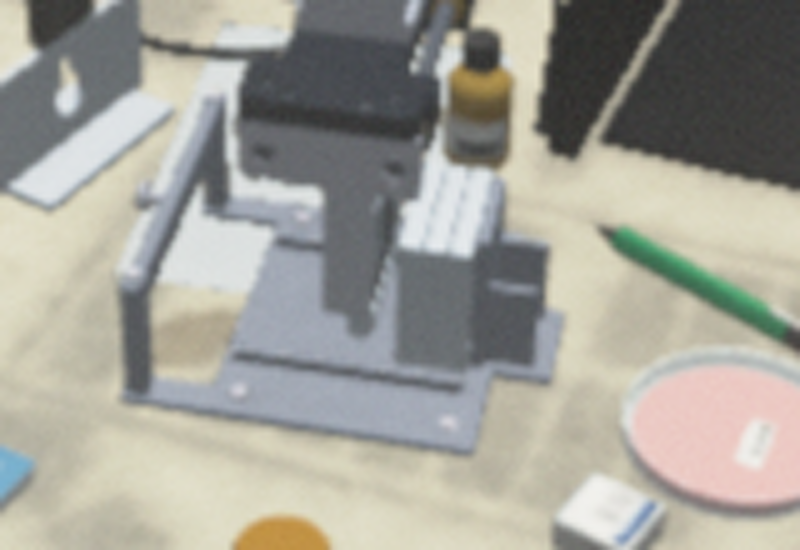

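{"op": "servo_tool", "data": {"rows": [[0,0,-0.004,0,0,0,-0.3],[0,0,-0.008,0,0,0,-0.3],[0.002,0.0004,-0.01,0,0,0,-0.3],[0.004,0.0008,-0.01,0,0,0,-0.3],[0.006,0.0012,-0.01,0,0,0,-0.3],[0.008,0.0016,-0.01,0,0,0,-0.3],[0.0098,0.002,-0.01,0,0,0,-0.3],[0.0098,0.002,-0.01,0,0,0,-0.3]]}}

```text
time_s: 16.13
ee_pos: [0.6518, -0.0413, 0.0213]
eef_rot: [-3.141, -0.009, -2.945]
force: [-4.2, -0.5, 0.8]
grip_width: 0.06
```

{"op": "servo_tool", "data": {"rows": [[0,0,-0.001,0,0,0,-0.3],[0,0,-0.0015,0,0,0,-0.3],[0,0,-0.002,0,0,0,-0.3],[0,0,-0.002,0,0,0,-0.3],[0.0005,0,-0.002,0,0,0,-0.3],[0.001,0,-0.002,0,0,0,-0.3],[0.001,0,-0.002,0,0,0,-0.3],[0.001,0,-0.002,0,0,0,-0.3]]}}

```text
time_s: 16.8
ee_pos: [0.6519, -0.0413, 0.0191]
eef_rot: [3.141, -0.012, -2.945]
force: [-9.1, -0.8, 3.2]
grip_width: 0.0598
```

```bash
python3 - <<'E'
from top import *
p,o=shot('scene'); save(p,'s11',(270,190,430,300),5); print(o['ee_pos'],o['eef_rot'],to_s(o['ee_pos']),o['force'])
E
python3 held.py | head -9
```

```text
[ 0.65187612 -0.04125371  0.01908757] [ 3.14127459 -0.01172027 -2.94509127] [ 0.02046216 -0.00050253  0.01908757] [-9.14847075 -0.77000661  3.20768551]
n 12924
top z_t -52.23888555516594
top 480 [ 0.8 -0.1] [15.2 59.8] 0.0 x [-5.8  8. ] y [-29.9  27.2]
-50 -26 xmax 6.5 | -50 0 xmax 1.9 | -50 26 xmax 1.6 | 
-44 -26 xmax 7.7 | -44 0 xmax 2.3 | -44 26 xmax 2.5 | 
-38 -26 xmax 7.9 | -38 0 xmax 1.5 | -38 26 xmax 2.1 | 
-32 -26 xmax 7.7 | -32 0 xmax -1.2 | -32 26 xmax 2.0 | 
-26 -26 xmax 7.7 | -26 0 xmax -1.3 | -26 26 xmax 2.0 | 
-20 -26 xmax 7.7 | -20 0 xmax -1.3 | -20 26 xmax 1.9 |
```

View pics/s11.png

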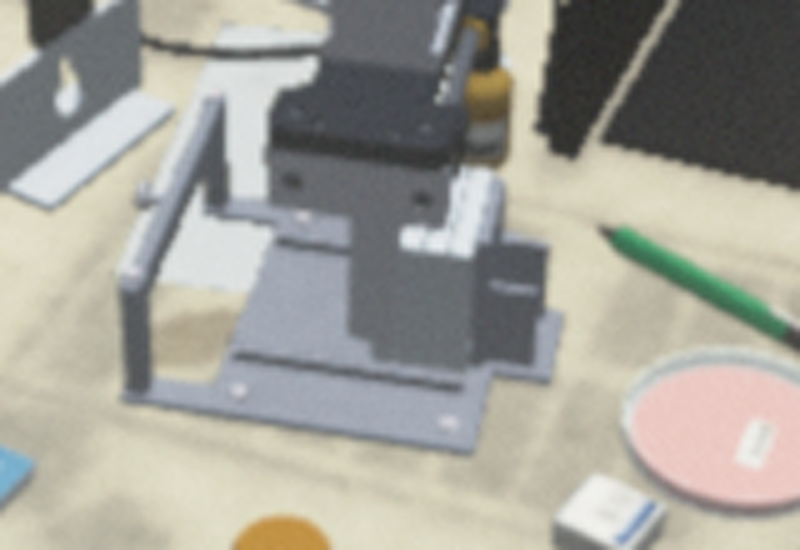

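{"op": "servo_tool", "data": {"rows": [[0,0,-0.0005,0,0,0,0.3],[0,0,0,0,0,0,0.4],[0,0,0,0,0,0,0.6],[0,0,0,0,0,0,0.8],[-0.002,0,0.005,0,0,0,0.8],[-0.004,-0.001,0.02,0,0,0,0.8],[-0.004,-0.001,0.05,0,0,0,0.8],[-0.004,-0.001,0.08,0,0,0,1]]}}

```text
time_s: 17.57
ee_pos: [0.6473, -0.0423, 0.1006]
eef_rot: [3.141, -0.013, -2.945]
force: [0.7, -0.8, -0.9]
grip_width: 0.0884
```

{"op": "servo_tool", "data": {"rows": [[-0.02,0.01,0.02,0,0,0,1],[-0.05,0.04,0.04,0,0,-0.04,1],[-0.08,0.07,0.06,0,0,-0.1,1],[-0.11,0.1,0.06,0,0,-0.16,1],[-0.13,0.13,0.06,0,0,-0.22,1],[-0.15,0.16,0.06,0,0,-0.28,1],[-0.17,0.19,0.06,0,0,-0.34,1],[-0.18,0.21,0.06,0,0,-0.4,1]]}}

```text
time_s: 18.23
ee_pos: [0.4652, 0.1698, 0.1624]
eef_rot: [3.14, -0.011, 2.936]
force: [-0.2, -0.0, -0.5]
grip_width: 0.0939
```

```bash
python3 - <<'E'
from top import *
p,o=shot('wrist'); save(p,'wrist12'); print(o['ee_pos'],o['eef_rot'])
c=cloud(p,o);z=c[...,2]
reg=(c[...,1]>0.1)&(c[...,1]<0.28)&(c[...,0]<0.62)&(c[...,0]>0.42)
n,l,s,ct=cv2.connectedComponentsWithStats((reg&(abs(z-.072)<.005)).astype(np.uint8))
for i in range(1,n):
    if s[i,4]>30:
        P=c[l==i][:,:2].astype(np.float32); r=cv2.minAreaRect(P); print(s[i,4],np.round(r[0],4),np.round(r[1],4),r[2],c[l==i][:,2].mean())
p,o=shot('scene'); tops(p); save(p,'s12',(210,130,450,310),3.3)
E
```

```text
[0.46524519 0.16975325 0.16237333] [ 3.13982454 -0.01117718  2.93641753]
880 [0.4591 0.2176] [0.0592 0.0104] 77.83226013183594 0.07172148066121456
n 410
y -25 x [20.  64.6] z 64.7
y -15 x [19.5 64.3] z 64.9
y -5 x [20.2 63.8] z 64.9
y 5 x [20.3 64.6] z 64.8
y 15 x [20.7 64.4] z 65.0
y 25 x [19.6 59. ] z 64.7
x 15 12 y [-27.9  25.4] z 64.1
x 20 44 y [-31.  28.] z 64.5
x 25 44 y [-29.8  27.4] z 64.7
x 30 43 y [-27.5  27.1] z 64.9
x 35 47 y [-30.3  27.4] z 64.8
x 40 47 y [-29.5  25.1] z 64.9
x 45 44 y [-29.   26.2] z 64.7
x 50 44 y [-30.2  27.7] z 64.7
x 55 41 y [-30.2  26. ] z 65.1
x 60 43 y [-24.9  18.5] z 68.0
```

View pics/s12.png

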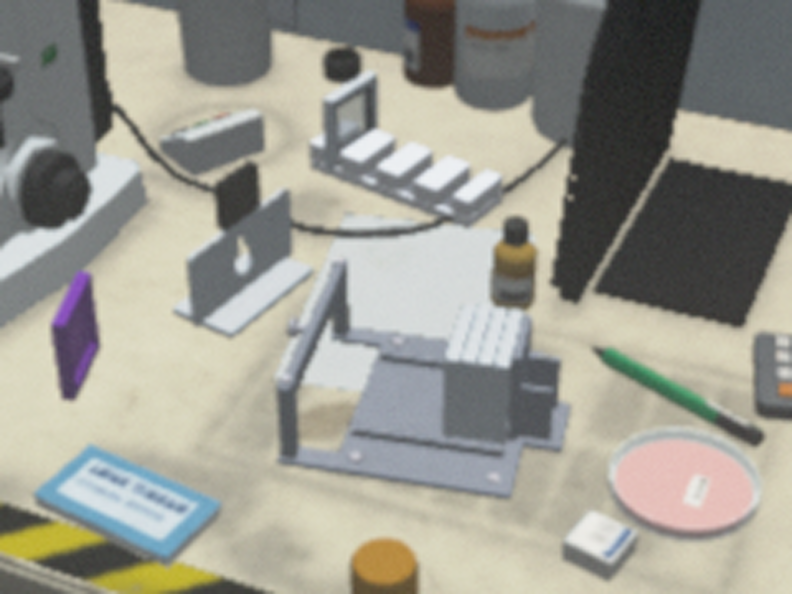

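{"op": "servo_tool", "data": {"rows": [[-0.0095,0.03,0,0,0,0,1],[-0.0095,0.0495,-0.02,0,0,0,1],[-0.0095,0.0495,-0.05,0,0,0,1],[-0.0095,0.0495,-0.08,0,0,0,1],[-0.0095,0.0495,-0.11,0,0,0,1],[-0.0095,0.0495,-0.13,0,0,0,1],[-0.0095,0.0495,-0.137,0,0,0,1],[-0.0095,0.0495,-0.137,0,0,0,1]], "newtons": 12}}

```text
time_s: 19.0
ee_pos: [0.4564, 0.2188, 0.0248]
eef_rot: [3.141, -0.012, 2.939]
force: [0.4, 0.4, -0.7]
grip_width: 0.0939
```

{"op": "servo_tool", "data": {"rows": [[0,0,0,0,0,0,0.5],[0,0,0,0,0,0,0.35],[0,0,0,0,0,0,0.3],[0,0,0,0,0,0,0.1],[0,0,0,0,0,0,0.0],[0,0,0,0,0,0,-0.2],[0,0,0,0,0,0,-0.3],[0,0,0,0,0,0,-0.3]]}}

```text
time_s: 19.67
ee_pos: [0.4566, 0.2188, 0.0253]
eef_rot: [3.14, -0.012, 2.939]
force: [-1.0, -1.1, 6.8]
grip_width: 0.0598
```

{"op": "servo_tool", "data": {"rows": [[0,0,0.005,0,0,0,-0.3],[0,0,0.012,0,0,0,-0.3],[0,0,0.03,0,0,0,-0.3],[0,0,0.05,0,0,0,-0.3],[0,0,0.07,0,0,0,-0.3],[0,0,0.09,0,0,0,-0.3],[0,0,0.1,0,0,0,-0.3],[0,0,0.1,0,0,0,-0.3]]}}

```text
time_s: 20.33
ee_pos: [0.4575, 0.2192, 0.1276]
eef_rot: [3.138, -0.009, 2.939]
force: [-0.6, 0.0, -0.8]
grip_width: 0.0601
```

```bash
python3 - <<'E'
from h import *
p,o=shot('scene'); save(p,'s13',(250,90,410,200),5); print(o['ee_pos'],o['eef_rot'],o['grip_width'],o['force'])
E
python3 held.py
```

```text
[0.45752164 0.21923753 0.1275692 ] [ 3.13836049 -0.0087233   2.93940943] 0.06014699634740921 [-0.63775683  0.03406954 -0.7740357 ]
n 8061
top z_t -58.335540984168865
top 212 [  3.  -29.2] [ 1.3 11.6] 88.6 x [-0.7  8.4] y [-30.  -28.7]
-50 -26 xmax 8.1 | -50 0 xmax 2.1 | -50 26 xmax 2.1 | 
-44 -26 xmax 7.3 | -44 0 xmax 3.2 | -44 26 xmax 3.1 | 
-38 -26 xmax 8.1 | -38 0 xmax 3.0 | -38 26 xmax 3.1 | 
-32 -26 xmax 8.2 | -32 0 xmax -0.3 | -32 26 xmax 3.0 | 
-26 -26 xmax 8.2 | -26 0 xmax -0.4 | -26 26 xmax 2.9 | 
-20 -26 xmax 8.2 | -20 0 xmax -0.5 | -20 26 xmax 2.8 | 
-14 -26 xmax 8.2 | -14 0 xmax -0.5 | -14 26 xmax 2.6 | 
-8 -26 xmax 8.0 | -8 0 xmax -0.7 | -8 26 xmax 2.5 | 
-2 -26 xmax 8.1 | -2 0 xmax -0.7 | -2 26 xmax 2.4 | 
4 -26 xmax 2.8 | 4 0 xmax 1.1 | 4 26 xmax 2.5 | 
10 -26 xmax 2.9 | 10 0 xmax 2.5 | 10 26 xmax 2.6 | 
16 0 xmax 2.0 | 16 26 xmax 2.1 | 

world top z 0.18416755887829364 bottom 0.11588140820140636
```

View pics/s13.png

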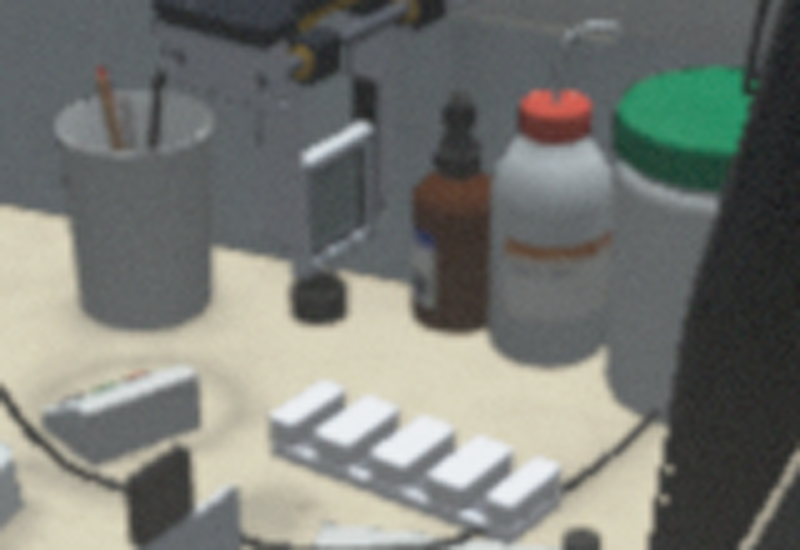

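{"op": "servo_tool", "data": {"rows": [[0.01,-0.02,0.01,0,0,0.05,-0.3],[0.03,-0.05,0.02,0,0,0.1,-0.3],[0.05,-0.08,0.025,0,0,0.15,-0.3],[0.07,-0.11,0.025,0,0,0.2,-0.3],[0.09,-0.14,0.025,0,0,0.25,-0.3],[0.11,-0.17,0.025,0,0,0.3,-0.3],[0.13,-0.2,0.02,0,0,0.35,-0.3],[0.15,-0.23,0.015,0,0,0.4,-0.3]]}}

```text
time_s: 21.1
ee_pos: [0.6067, -0.0129, 0.138]
eef_rot: [3.14, -0.014, -2.941]
force: [1.1, 0.6, 0.5]
grip_width: 0.0599
```

{"op": "servo_tool", "data": {"rows": [[0.015,-0.02,-0.01,0,0,0,-0.3],[0.0252,-0.0325,-0.02,0,0,0,-0.3],[0.0252,-0.0325,-0.04,0,0,0,-0.3],[0.0252,-0.0325,-0.05,0,0,0,-0.3],[0.0252,-0.0325,-0.05,0,0,0,-0.3],[0.0252,-0.0325,-0.05,0,0,0,-0.3],[0.0252,-0.0325,-0.05,0,0,0,-0.3],[0.0252,-0.0325,-0.05,0,0,0,-0.3]]}}

```text
time_s: 21.77
ee_pos: [0.6323, -0.045, 0.0892]
eef_rot: [3.141, -0.012, -2.941]
force: [0.1, 1.0, 0.8]
grip_width: 0.0595
```

```bash
python3 - <<'E'
from top import *
o=ctrl.get_obs(); print(o['ee_pos'],o['eef_rot'],to_s(o['ee_pos']))
E
```

```text
[ 0.63227597 -0.04497967  0.08920898] [ 3.14056107 -0.01239478 -2.94075589] [ 0.00051135 -0.00038533  0.08920898]
```

{"op": "servo_tool", "data": {"rows": [[0,0,-0.015,0,0,-0.003,-0.3],[0,0,-0.03,0,0,-0.007,-0.3],[0,0,-0.045,0,0,-0.007,-0.3],[0,0,-0.055,0,0,-0.007,-0.3],[0,0,-0.061,0,0,-0.007,-0.3],[0,0,-0.065,0,0,-0.007,-0.3],[0,0,-0.065,0,0,-0.007,-0.3],[0,0,-0.065,0,0,-0.007,-0.3]]}}

```text
time_s: 22.43
ee_pos: [0.6326, -0.045, 0.0249]
eef_rot: [3.141, -0.012, -2.948]
force: [0.1, -1.0, -1.0]
grip_width: 0.0597
```

{"op": "servo_tool", "data": {"rows": [[0.002,0.0004,0,0,0,0,-0.3],[0.004,0.0008,0,0,0,0,-0.3],[0.006,0.0012,0,0,0,0,-0.3],[0.008,0.0016,0,0,0,0,-0.3],[0.009,0.0018,-0.001,0,0,0,-0.3],[0.01,0.002,-0.002,0,0,0,-0.3],[0.0105,0.0021,-0.003,0,0,0,-0.3],[0.0105,0.0021,-0.003,0,0,0,-0.3]]}}

```text
time_s: 23.1
ee_pos: [0.6426, -0.043, 0.0215]
eef_rot: [3.141, -0.013, -2.948]
force: [-3.8, -0.1, -0.6]
grip_width: 0.0602
```

```bash
python3 - <<'E'
from top import *
p,o=shot('scene'); save(p,'s14',(270,190,430,300),5); print(o['ee_pos'],o['eef_rot'],to_s(o['ee_pos']),o['force'])
E
```

```text
[ 0.64263202 -0.04296977  0.02147284] [ 3.14055948 -0.0131122  -2.94763797] [ 0.01106062 -0.00040679  0.02147284] [-3.82812035 -0.07459529 -0.63171704]
```

View pics/s14.png

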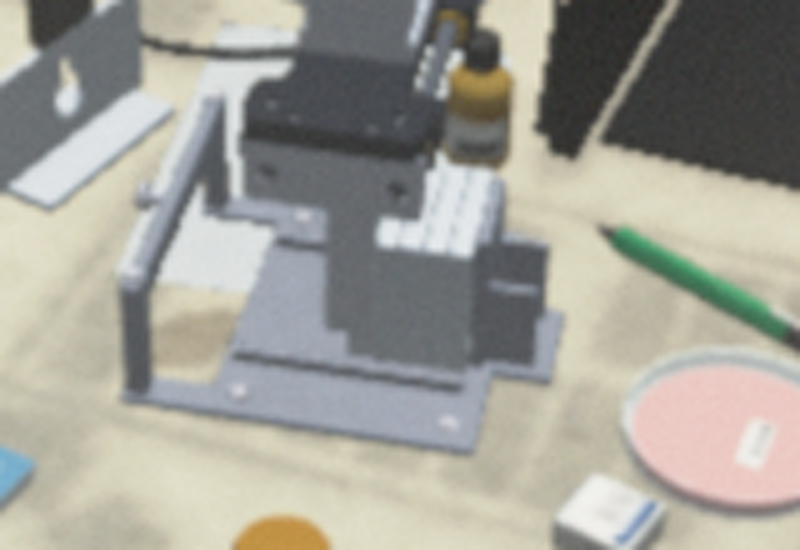

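Contact at x 11.1 as predicted. Lower ~1 mm, nudge, release, lift.

{"op": "servo_tool", "data": {"rows": [[0,0,-0.001,0,0,0,-0.3],[0,0,-0.0015,0,0,0,-0.3],[0.0005,0,-0.002,0,0,0,-0.3],[0.001,0,-0.002,0,0,0,-0.3],[0.001,0,-0.002,0,0,0,-0.3],[0.001,0,-0.002,0,0,0,0.3],[0.001,0,-0.002,0,0,0,0.4],[0.001,0,-0.002,0,0,0,0.6]]}}

```text
time_s: 23.82
ee_pos: [0.6439, -0.0429, 0.0194]
eef_rot: [3.141, -0.012, -2.948]
force: [-0.4, -0.4, -0.1]
grip_width: 0.0693
```

{"op": "servo_tool", "data": {"rows": [[0,0,0,0,0,0,0.8],[0,0,0,0,0,0,0.8],[-0.002,0,0.005,0,0,0,0.8],[-0.004,-0.001,0.02,0,0,0,0.8],[-0.004,-0.001,0.05,0,0,0,0.8],[-0.004,-0.001,0.08,0,0,0,1],[-0.03,0.02,0.11,0,0,0,1],[-0.06,0.05,0.14,0,0,0,1]]}}

```text
time_s: 24.48
ee_pos: [0.5914, -0.0014, 0.1544]
eef_rot: [3.141, -0.01, -2.95]
force: [0.6, 1.7, 0.2]
grip_width: 0.0941
```

{"op": "servo_tool", "data": {"rows": [[-0.02,0.03,0.02,0,0,-0.12,1],[-0.04,0.06,0.04,0,0,-0.24,1],[-0.06,0.09,0.06,0,0,-0.36,1],[-0.07,0.1,0.07,0,0,-0.48,1],[-0.08,0.1,0.07,0,0,-0.6,1],[-0.08,0.1,0.07,0,0,-0.72,1],[-0.08,0.1,0.07,0,0,-0.84,1],[-0.08,0.1,0.07,0,0,-0.96,1]]}}

```text
time_s: 25.15
ee_pos: [0.511, 0.0987, 0.226]
eef_rot: [3.14, -0.009, 2.368]
force: [0.3, 0.1, 0.1]
grip_width: 0.094
```

```bash
python3 - <<'E'
from top import *
p,o=shot('scene'); tops(p,zlo=60); save(p,'s15',(210,130,450,310),3.3); print(o['ee_pos'],o['eef_rot'],o['qpos'])
E
```

```text
n 531
y -25 x [10.7 63.8] z 64.4
y -15 x [10.  64.2] z 65.2
y -5 x [10.3 63.6] z 65.1
y 5 x [10.2 64.4] z 65.0
y 15 x [10.8 64.6] z 64.9
y 25 x [ 9.8 60.6] z 64.8
x 5 13 y [-32.4  25.4] z 64.4
x 10 44 y [-31.4  26.1] z 65.1
x 15 47 y [-30.5  26.1] z 64.7
x 20 48 y [-31.8  24.1] z 65.0
x 25 50 y [-30.4  26.9] z 64.5
x 30 45 y [-29.   27.6] z 65.2
x 35 48 y [-30.9  27.4] z 64.3
x 40 46 y [-30.4  26.9] z 64.6
x 45 50 y [-30.   28.5] z 64.5
x 50 48 y [-30.6  29.8] z 64.9
x 55 45 y [-30.9  25.9] z 65.3
x 60 47 y [-25.5  22. ] z 67.3
[0.51104346 0.09869022 0.22604047] [ 3.1398943  -0.00905156  2.36784453] [ 0.1161658   0.2203706   1.57254293  0.00829821  1.35306458 -0.68268504]
```

View pics/s15.png

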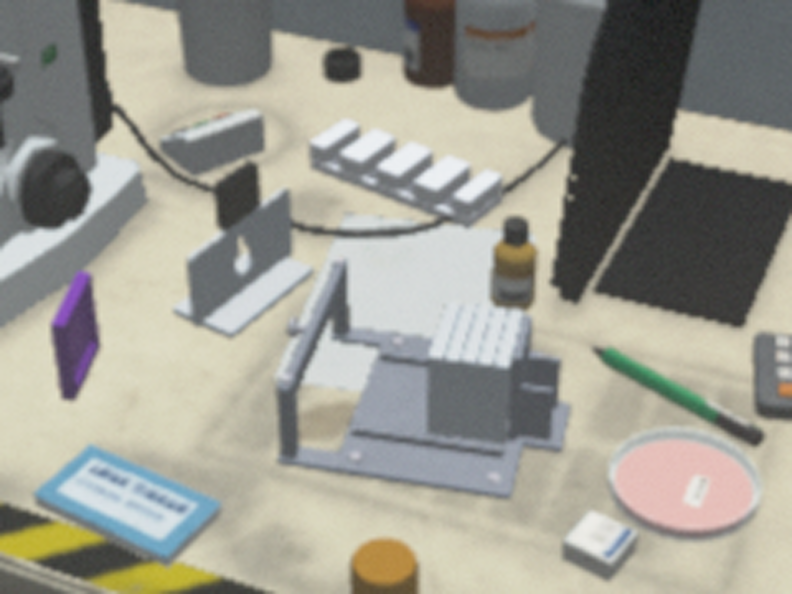

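{"op": "servo_tool", "data": {"rows": [[-0.01,-0.02,0,0,0,-0.12,1],[-0.02,-0.04,0.01,0,0,-0.24,1],[-0.03,-0.06,0.02,0,0,-0.36,1],[-0.044,-0.08,0.02,0,0,-0.48,1],[-0.044,-0.1,0.02,0,0,-0.6,1],[-0.044,-0.1,0.02,0,0,-0.72,1],[-0.044,-0.1,0.02,0,0,-0.84,1],[-0.044,-0.1,0.02,0,0,-0.96,1]]}}

```text
time_s: 25.87
ee_pos: [0.4669, -0.0018, 0.247]
eef_rot: [3.139, -0.009, 1.395]
force: [0.1, 0.4, 0.2]
grip_width: 0.0939
```

```bash
cat > cov.py <<'E'
from h import *
import sys
p,o=shot('wrist'); save(p,sys.argv[1]); print(o['ee_pos'],o['eef_rot'],o['qpos'].round(2))
c=cloud(p,o);z=c[...,2]
reg=(c[...,1]>-0.1)&(c[...,1]<0.13)&(c[...,0]<0.54)&(c[...,0]>0.36)
def fit(m,n):
    P=c[m][:,:2].astype(np.float32); r=cv2.minAreaRect(P); print(n,m.sum(),np.round(r[0],4),np.round(r[1],4),round(r[2],2),c[m].mean(0).round(4))
n,l,s,ct=cv2.connectedComponentsWithStats((reg&(abs(z-.101)<.005)).astype(np.uint8))
for i in range(1,n):
    if s[i,4]>30: fit(l==i,'grip')
n,l,s,ct=cv2.connectedComponentsWithStats((reg&(z>.058)&(z<.072)).astype(np.uint8))
for i in range(1,n):
    if s[i,4]>30: fit(l==i,'platetop')
n,l,s,ct=cv2.connectedComponentsWithStats((reg&(abs(z-.006)<.0025)).astype(np.uint8))
for i in range(1,n):
    if s[i,4]>100: fit(l==i,'foot')
E
python3 cov.py w16
```

```text
[ 0.46688319 -0.0018123   0.24704752] [ 3.13855203 -0.00928155  1.39488732] [-0.09  0.08  1.69  0.01  1.37  0.09]
grip 387 [0.4666 0.0222] [0.0398 0.0102] 79.69 [0.4663 0.0229 0.1004]
platetop 98 [0.4728 0.0591] [0.0342 0.0022] 79.75 [0.4728 0.0591 0.0619]
platetop 93 [ 0.4595 -0.0181] [0.0272 0.0035] 79.64 [ 0.4595 -0.0177  0.0619]
platetop 204 [ 0.4061 -0.0867] [0.0101 0.0299] 16.38 [ 0.4063 -0.0858  0.0616]
foot 661 [0.4554 0.1196] [0.0208 0.1597] 90.0 [0.4575 0.1197 0.0061]
foot 1237 [0.4516 0.0252] [0.0949 0.0234] 79.67 [0.4513 0.0284 0.0059]
foot 1306 [0.4812 0.0199] [0.0949 0.024 ] 79.87 [0.482  0.0218 0.006 ]
```

View pics/w16.png

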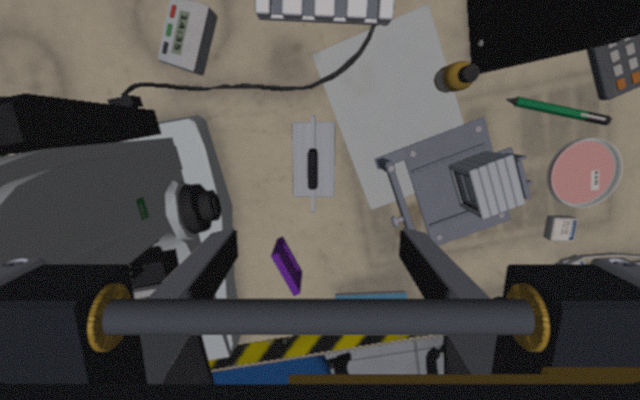

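{"op": "servo_tool", "data": {"rows": [[0,0.0245,-0.02,0,0,0,0.6],[0,0.0245,-0.05,0,0,0,0.4],[0,0.0245,-0.08,0,0,0,0.2],[0,0.0245,-0.11,0,0,0,0.2],[0,0.0245,-0.12,0,0,0,0.2],[0,0.0245,-0.12,0,0,0,0.2],[0,0.0245,-0.12,0,0,0,0.2],[0,0.0245,-0.12,0,0,0,0.2]], "newtons": 40}}

```text
time_s: 26.58
ee_pos: [0.4678, 0.0228, 0.1289]
eef_rot: [3.136, -0.01, 1.387]
force: [-0.9, -0.6, 0.1]
grip_width: 0.0566
```

```bash
python3 cov.py w17
```

```text
[0.46784849 0.02278486 0.12893664] [ 3.13594729 -0.00969099  1.38714735] [-0.03  0.2   1.84  0.01  1.1   0.14]
grip 829 [0.4663 0.0231] [0.0392 0.0106] 80.45 [0.4663 0.0238 0.1004]
platetop 261 [0.4729 0.0583] [0.0372 0.0073] 75.92 [0.4725 0.0586 0.0623]
platetop 105 [ 0.4585 -0.0212] [0.0187 0.0033] 79.39 [ 0.4586 -0.021   0.062 ]
platetop 358 [ 0.406  -0.0868] [0.0102 0.0297] 17.73 [ 0.4066 -0.087   0.0616]
foot 1277 [0.4482 0.1194] [0.0211 0.1722] 89.95 [0.4562 0.12   0.0061]
foot 2202 [0.4513 0.0251] [0.0957 0.0241] 79.54 [0.4514 0.0304 0.0059]
foot 2266 [0.4807 0.0202] [0.0946 0.0246] 79.53 [0.4825 0.0248 0.006 ]
```

{"op": "servo_tool", "data": {"rows": [[-0.0013,0.0003,-0.01,0,0,0.004,0.2],[-0.0013,0.0003,-0.025,0,0,0.004,0.2],[-0.0013,0.0003,-0.04,0,0,0.004,0.2],[-0.0013,0.0003,-0.055,0,0,0.004,0.2],[-0.0013,0.0003,-0.061,0,0,0.004,0.2],[-0.0013,0.0003,-0.061,0,0,0.004,0.2],[-0.0013,0.0003,-0.061,0,0,0.004,0.0],[-0.0013,0.0003,-0.061,0,0,0.004,-0.3]]}}

```text
time_s: 27.3
ee_pos: [0.467, 0.0231, 0.0687]
eef_rot: [3.134, -0.01, 1.391]
force: [0.7, -0.3, -0.2]
grip_width: 0.0461
```

{"op": "servo_tool", "data": {"rows": [[0,0,0,0,0,0,-0.6],[0,0,0,0,0,0,-0.8],[0,0,0,0,0,0,-1],[0,0,0,0,0,0,-1],[0,0,0,0,0,0,-1],[0,0,0,0,0,0,-1],[0,0,0,0,0,0,-1],[0,0,0,0,0,0,-1]]}}

```text
time_s: 27.97
ee_pos: [0.467, 0.0231, 0.0686]
eef_rot: [3.135, -0.01, 1.391]
force: [-0.2, -0.1, -0.4]
grip_width: 0.0096
```

{"op": "servo_tool", "data": {"rows": [[0,0,0.005,0,0,0,-1],[0,0,0.012,0,0,0,-1],[0,0,0.025,0,0,0,-1],[0,0,0.04,0,0,0,-1],[0,0,0.05,0,0,0,-1],[0,0,0.05,0,0,0,-1],[0,0,0.05,0,0,0,-1],[0,0,0.05,0,0,0,-1]]}}

```text
time_s: 28.63
ee_pos: [0.4667, 0.0231, 0.1181]
eef_rot: [3.135, -0.01, 1.391]
force: [-1.1, -0.3, -1.4]
grip_width: 0.0095
```

```bash
python3 - <<'E'
from h import *
p,o=shot('scene'); save(p,'s18',(230,120,390,230),5); print(o['ee_pos'],o['eef_rot'],o['grip_width'],o['force'])
p,o=shot('wrist'); save(p,'w18')
E
```

```text
[0.46665772 0.02307726 0.11811663] [ 3.13532104 -0.00976036  1.39097128] 0.009500318662358552 [-1.08081899 -0.31471117 -1.41552315]
```

View pics/s18.png

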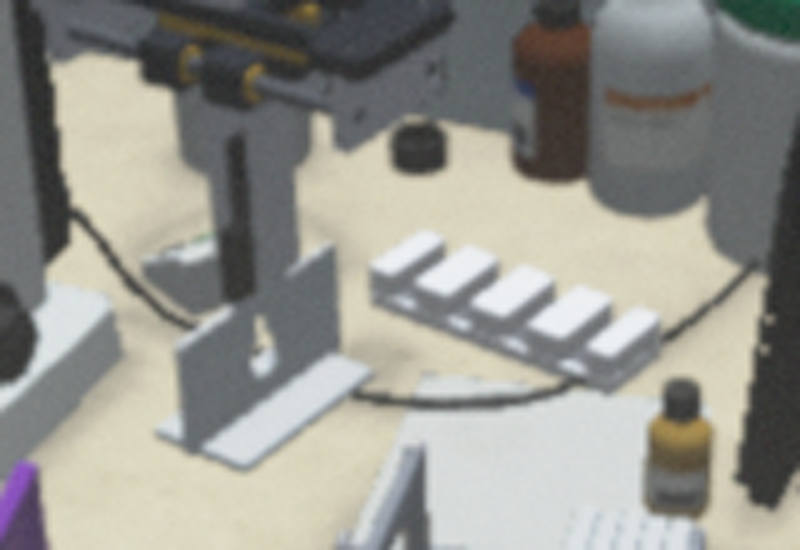

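View pics/w18.png

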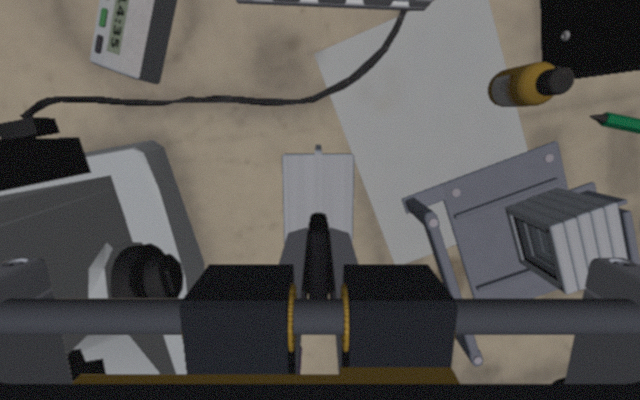

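{"op": "servo_tool", "data": {"rows": [[0.005,-0.01,0.01,0,0,0.05,-1],[0.012,-0.02,0.02,0,0,0.1,-1],[0.02,-0.035,0.02,0,0,0.15,-1],[0.03,-0.05,0.02,0,0,0.2,-1],[0.04,-0.065,0.02,0,0,0.25,-1],[0.05,-0.08,0.015,0,0,0.31,-1],[0.0551,-0.0894,0.01,0,0,0.3735,-1],[0.0551,-0.0894,0.002,0,0,0.3735,-1]]}}

```text
time_s: 29.4
ee_pos: [0.5232, -0.0686, 0.1224]
eef_rot: [3.134, -0.007, 1.767]
force: [-22.7, -4.8, 61.7]
grip_width: 0.0097
```

{"op": "servo_tool", "data": {"rows": [[0,0,0,0,0,0,-1],[0,0,-0.005,0,0,0,-1],[0,0,-0.01,0,0,0,-1],[0,0,-0.015,0,0,0,-1],[0,0,-0.02,0,0,0,-1],[0,0,-0.02,0,0,0,-1],[0,0,-0.02,0,0,0,-1],[0,0,-0.02,0,0,0,-1]]}}

```text
time_s: 30.07
ee_pos: [0.5257, -0.0701, 0.1075]
eef_rot: [3.126, -0.002, 1.767]
force: [-12.3, -6.9, 49.1]
grip_width: 0.01
```

```bash
python3 - <<'E'
from h import *
p,o=shot('scene'); save(p,'s19',(240,150,400,260),5); print(o['ee_pos'],o['eef_rot'],to_s(o['ee_pos']))
C=cloud(p); np.savez('sc19.npz',c=C,im=p['image'])
for nm in ['cover_hole','stand_screw','cover_seat','cover_grip']: print(nm,[(np.round(np.array(x['at'])*[640,400],1).tolist(),round(x['p'],2)) for x in cams.place_of(p,nm)][:3])
p,o=shot('wrist'); save(p,'w19'); np.savez('w19.npz',c=cloud(p,o),im=p['image'])
for nm in ['cover_hole','stand_screw','cover_seat','cover_grip']: print(nm,[(np.round(np.array(x['at'])*[640,400],1).tolist(),round(x['p'],2)) for x in cams.place_of(p,nm)][:3])
E
```

```text
[ 0.52572221 -0.07014175  0.10747416] [ 3.12596811e+00 -2.11189042e-03  1.76654819e+00] [-0.10889332 -0.00456275  0.10747416]
cover_hole [([288.8, 215.7], 0.86), ([331.6, 186.8], 0.72), ([327.6, 323.6], 0.27)]
stand_screw [([302.7, 228.0], 0.94)]
cover_seat [([286.9, 209.6], 0.68)]
cover_grip []
cover_hole [([317.7, 236.8], 0.84)]
stand_screw [([356.8, 211.1], 0.64)]
cover_seat [([315.4, 248.0], 0.86), ([319.3, 235.5], 0.7)]
cover_grip [([317.1, 270.4], 0.69)]
```

View pics/s19.png

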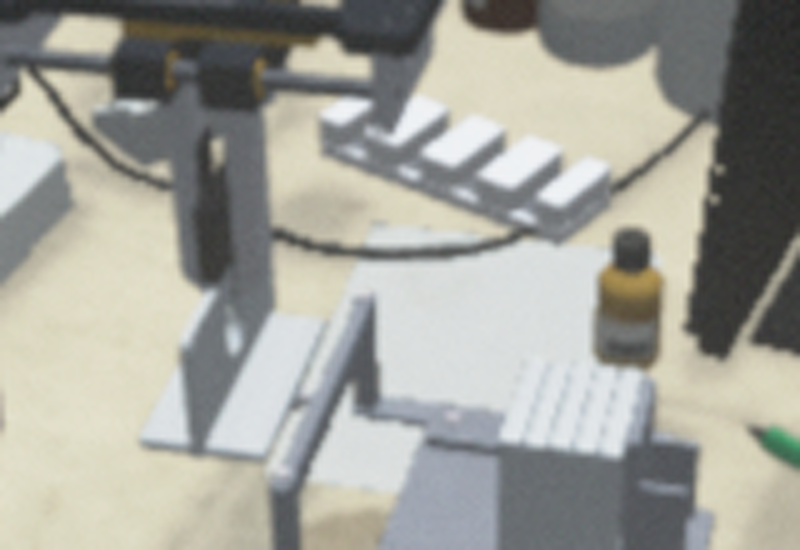

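View pics/w19.png

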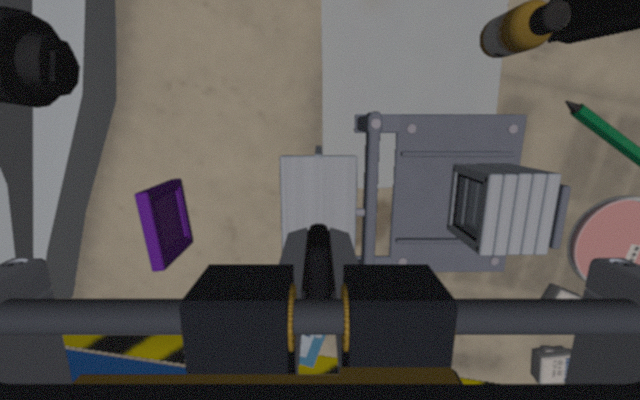

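{"op": "servo_tool", "data": {"rows": [[-0.001,0,0.005,0,0,0,-1],[-0.002,0,0.012,0,0,0,-1],[-0.003,0,0.018,0,0,0,-1],[-0.008,-0.001,0.025,0,0,0,-1],[-0.015,-0.001,0.025,0,0,0,-1],[-0.02,-0.001,0.025,0,0,0,-1],[-0.025,-0.001,0.025,0,0,0,-1],[-0.025,-0.001,0.025,0,0,0,-1]]}}

```text
time_s: 31.23
ee_pos: [0.4996, -0.071, 0.132]
eef_rot: [3.127, -0.003, 1.766]
force: [0.4, -1.3, -1.9]
grip_width: 0.0095
```

```bash
cat > hc.py <<'E'
from h import *
import sys
from scipy.optimize import least_squares
p,o=shot('wrist'); save(p,sys.argv[1])
c=cloud(p,o).reshape(-1,3); Rt=R.from_euler('xyz',o['eef_rot']).as_matrix()
print('ee',o['ee_pos'].round(4),o['eef_rot'].round(4),'stand',to_s(o['ee_pos']).round(4),'F',o['force'].round(1),o['grip_width'])
t=(c-o['ee_pos'])@Rt*1000; x,y,z=t.T
# foot visible: z_t ~ +62 (TCP to foot top), tool y=cover normal, tool x = across
m=(abs(y)<40)&(x>-60)&(x<70)&(z>40)&(z<85)
if m.sum()<50: print('no foot')
h=np.histogram(z[m],bins=np.arange(40,86,2)); print(list(zip(h[1],h[0])))
zm=h[1][h[0].argmax()]+1; k=m&(abs(z-zm)<5)
A=np.c_[x[k],y[k],np.ones(k.sum())]; s=np.linalg.lstsq(A,z[k],rcond=None)[0]
r=abs(A@s-z[k])<1.5; s=np.linalg.lstsq(A[r],z[k][r],rcond=None)[0]
print('foot plane slopes dz/dx,dz/dy',s.round(4),'at 0:',s[2])
n=Rt@np.array([-s[0],-s[1],1.]); n/=np.linalg.norm(n); print('foot normal world',n.round(4))
P=np.c_[x[k][r],y[k][r]].astype(np.float32); rc=cv2.minAreaRect(P); print('foot rect',np.round(rc[0],1),np.round(rc[1],1),rc[2],'xmax',np.percentile(P[:,0],99.3),'ymin/max',np.percentile(P[:,1],[0.7,99.3]))
k=(abs(y)<12)&(x>20)&(x<70)&(z>-5)&(z<40)
if k.sum()>10: print('plate top end x',np.percentile(x[k],[1,99]),'y',np.percentile(y[k],[5,50,95]),'zmin',np.percentile(z[k],[2,50]))
E
python3 hc.py w20
python3 - <<'E'
from h import *
p,o=shot('scene'); save(p,'s20',(240,150,400,260),5)
E
```

```text
ee [ 0.4996 -0.071   0.132 ] [ 3.1270e+00 -2.6000e-03  1.7664e+00] stand [-0.1347 -0.0004  0.132 ] F [ 0.4 -1.3 -1.9] 0.009546210434660597
[(np.int64(40), np.int64(4)), (np.int64(42), np.int64(813)), (np.int64(44), np.int64(4160)), (np.int64(46), np.int64(244)), (np.int64(48), np.int64(2)), (np.int64(50), np.int64(0)), (np.int64(52), np.int64(0)), (np.int64(54), np.int64(0)), (np.int64(56), np.int64(0)), (np.int64(58), np.int64(0)), (np.int64(60), np.int64(0)), (np.int64(62), np.int64(0)), (np.int64(64), np.int64(0)), (np.int64(66), np.int64(0)), (np.int64(68), np.int64(0)), (np.int64(70), np.int64(0)), (np.int64(72), np.int64(0)), (np.int64(74), np.int64(0)), (np.int64(76), np.int64(0)), (np.int64(78), np.int64(0)), (np.int64(80), np.int64(0)), (np.int64(82), np.int64(0))]
foot plane slopes dz/dx,dz/dy [-1.30000e-02 -1.50000e-03  4.49707e+01] at 0: 44.970672041684594
foot normal world [ 0.0128  0.0184 -0.9997]
foot rect [16.1  0.7] [53.7 75.7] 89.95370483398438 xmax 46.52244 ymin/max [-25.66292688  27.16523174]
plate top end x [53.42050094 53.99280467] y [-1.16743402  0.59425386  2.38697586] zmin [-3.5144554  11.10018144]
```

View pics/s20.png

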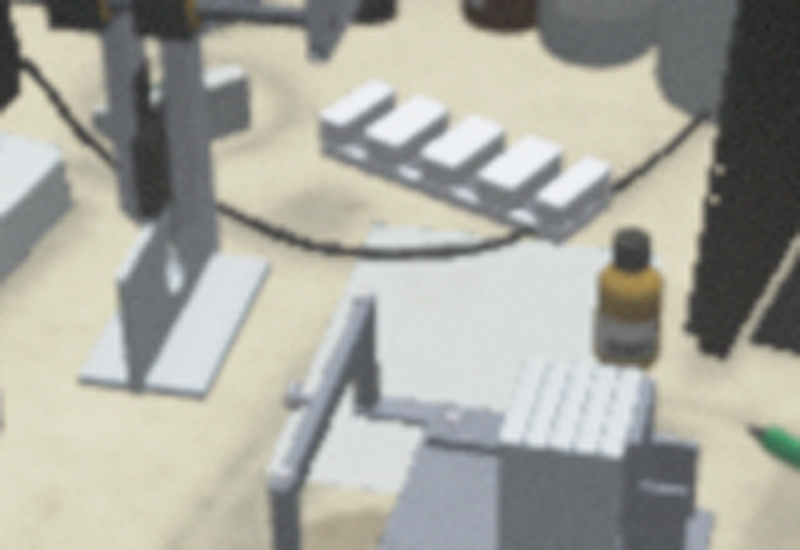

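View pics/w20.png

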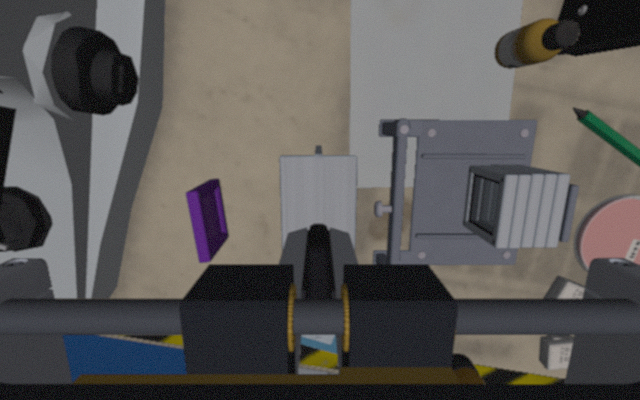

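{"op": "servo_tool", "data": {"rows": [[-0.005,0,-0.02,0,0,0,-1],[-0.005,0,-0.04,0,0,0,-1],[-0.005,0,-0.055,0,0,0,-1],[-0.005,0,-0.065,0,0,0,-1],[-0.005,0,-0.071,0,0,0,-1],[-0.005,0,-0.075,0,0,0,-1],[-0.005,0,-0.077,0,0,0,-1],[-0.005,0,-0.077,0,0,0,-1]]}}

```text
time_s: 32.0
ee_pos: [0.4957, -0.0712, 0.0554]
eef_rot: [3.126, -0.002, 1.766]
force: [-0.4, -0.4, -1.9]
grip_width: 0.0097
```

{"op": "servo_tool", "data": {"rows": [[0,0,-0.001,0,0,0,-1],[0,0,-0.002,0,0,0,-1],[0,0,-0.003,0,0,0,-1],[0,0,-0.003,0,0,0,-1],[0,0,-0.003,0,0,0,-0.9],[0,0,-0.003,0,0,0,-0.8],[0,0,-0.003,0,0,0,-0.6],[0,0,-0.003,0,0,0,-0.4]]}}

```text
time_s: 32.67
ee_pos: [0.4959, -0.0712, 0.0527]
eef_rot: [3.125, -0.002, 1.766]
force: [-0.4, 0.1, 0.2]
grip_width: 0.0198
```

```bash
python3 hc.py w21
```

```text
ee [ 0.4959 -0.0712  0.0527] [ 3.1254e+00 -1.9000e-03  1.7665e+00] stand [-0.1383  0.0002  0.0527] F [-0.4  0.1  0.2] 0.019831689149726776
[(np.int64(40), np.int64(3)), (np.int64(42), np.int64(3)), (np.int64(44), np.int64(856)), (np.int64(46), np.int64(4482)), (np.int64(48), np.int64(216)), (np.int64(50), np.int64(1478)), (np.int64(52), np.int64(5351)), (np.int64(54), np.int64(303)), (np.int64(56), np.int64(0)), (np.int64(58), np.int64(0)), (np.int64(60), np.int64(0)), (np.int64(62), np.int64(0)), (np.int64(64), np.int64(0)), (np.int64(66), np.int64(0)), (np.int64(68), np.int64(0)), (np.int64(70), np.int64(0)), (np.int64(72), np.int64(0)), (np.int64(74), np.int64(0)), (np.int64(76), np.int64(0)), (np.int64(78), np.int64(0)), (np.int64(80), np.int64(0)), (np.int64(82), np.int64(0))]
foot plane slopes dz/dx,dz/dy [2.30000e-03 1.39000e-02 5.25619e+01] at 0: 52.561887322112604
foot normal world [ 2.3e-03  1.0e-04 -1.0e+00]
foot rect [ 4.9 -0. ] [129.7  80. ] 0.009985744021832943 xmax 69.646515 ymin/max [-39.72755444  39.75097626]
plate top end x [27.20525861 54.36579619] y [-1.66603824 -1.4286338   2.01405151] zmin [-1.2257292  21.34684947]
```

View pics/w21.png

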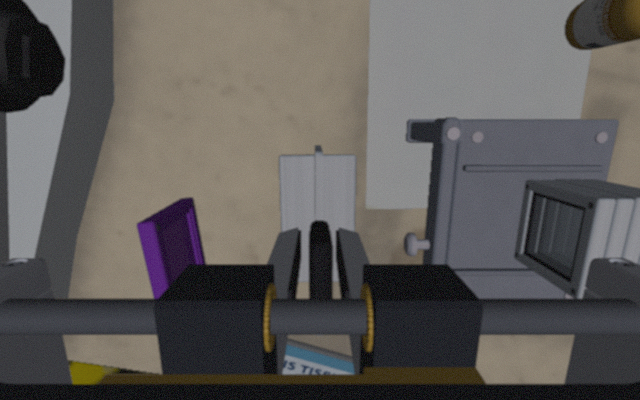

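{"op": "servo_tool", "data": {"rows": [[0,0,0,0,0,0,-0.3],[0,0,0,0,0,0,-0.3],[0,0,0.005,0,0,0,-0.3],[0,0,0.01,-0.0015,0.008,0,-0.3],[0,0,0.0175,-0.003,0.016,0,-0.3],[0,0,0.0175,-0.003,0.016,0,-0.3],[0,0,0.0175,-0.003,0.016,0,-0.3],[0,0,0.0175,-0.003,0.016,0,-0.3]], "newtons": 55}}

```text
time_s: 33.38
ee_pos: [0.4958, -0.0712, 0.0701]
eef_rot: [-3.141, -0.002, 1.767]
force: [0.5, 0.8, 0.3]
grip_width: 0.0328
```

```bash
python3 hc.py w22 | grep -v int64; python3 - <<'E'
from h import *
p,o=shot('wrist'); c=cloud(p,o); z=c[...,2]
reg=(c[...,1]>-.2)&(c[...,1]<.02)&(c[...,0]>.44)&(c[...,0]<.545)
for lo,hi,n in((.094,.106,'grip'),(.058,.068,'top'),(.0035,.0085,'foot')):
    nn,l,s,ct=cv2.connectedComponentsWithStats((reg&(z>lo)&(z<hi)).astype(np.uint8))
    for i in range(1,nn):
        if s[i,4]>40:
            q=c[l==i]; r=cv2.minAreaRect(q[:,:2].astype(np.float32)); print(n,s[i,4],np.round(r[0],4),np.round(r[1],4),round(r[2],2),q.mean(0).round(4))
E
```

```text
ee [ 0.4958 -0.0712  0.0701] [-3.1414e+00 -2.1000e-03  1.7665e+00] stand [-0.1384  0.0002  0.0701] F [0.5 0.8 0.3] 0.03281576865463014
foot plane slopes dz/dx,dz/dy [ 2.30000e-03 -2.30000e-03  6.99799e+01] at 0: 69.97993580842558
foot normal world [ 2.1e-03  2.0e-04 -1.0e+00]
foot rect [4.9 0. ] [ 80.  129.7] 89.97781372070312 xmax 69.68926 ymin/max [-39.67943749  39.68555053]
plate top end x [20.59956208 54.23784071] y [-0.83124599  0.91274304  2.67594787] zmin [6.80103347 8.18795883]
grip 1537 [ 0.4967 -0.07  ] [0.0109 0.0373] 11.07 [ 0.4964 -0.0689  0.0999]
grip 322 [ 0.4771 -0.0705] [0.0092 0.0211] 46.01 [ 0.4745 -0.0676  0.1002]
grip 319 [ 0.5137 -0.063 ] [0.0208 0.0095] 65.48 [ 0.5151 -0.0595  0.1003]
top 441 [ 0.4896 -0.0359] [0.0036 0.0364] 11.37 [ 0.4896 -0.0354  0.0619]
foot 3107 [ 0.4822 -0.0744] [0.024  0.0948] 11.22 [ 0.4806 -0.0672  0.006 ]
foot 3025 [ 0.5118 -0.0687] [0.0241 0.0954] 11.46 [ 0.5103 -0.0601  0.006 ]
foot 131 [ 0.5266 -0.1778] [0.0019 0.037 ] 82.52 [ 0.5284 -0.1781  0.006 ]
```

View pics/w22.png

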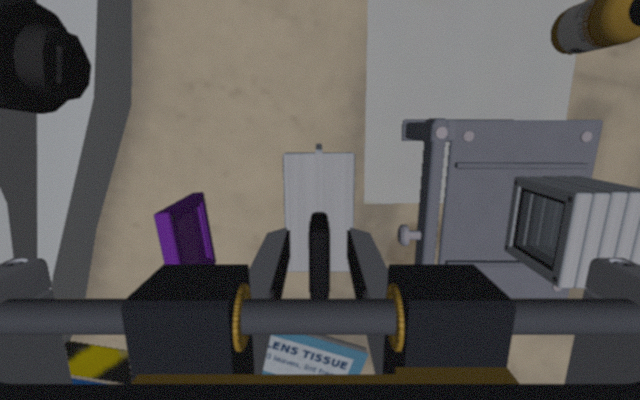

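```bash
python3 - <<'E'
from h import *
p,o=shot('wrist'); c=to_s(cloud(p,o))*1000; x,y,z=[c[...,i] for i in range(3)]
m=(x<-74)&(x>-92)&(abs(y)<15)&(z>40)&(z<64)
v,u=np.where(m); print(m.sum(),u.min(),u.max(),v.min(),v.max())
h=m&(x<-79.5); s=m&(x>-79.5)
for n,k in(('head',h),('shank',s)): print(n,k.sum(),'x',np.percentile(x[k],[2,50,98]).round(1),'y',np.percentile(y[k],[2,50,98]).round(1),'z',np.percentile(z[k],[2,50,98]).round(1))
b=(abs(z-62)<3)&(x>-80)&(x<-60)&(abs(y)<72); print('bar x',np.percentile(x[b],[2,98]),'y',np.percentile(y[b],[1,99]))
k=(abs(z-62)<3)&(x>-150)&(x<-125); print('plate end',np.percentile(y[k],[99]))
f=(abs(z-6)<2)&(x>-170)&(x<-108)&(y>20)&(y<70); print('foot ymax',np.percentile(y[f],99),'x',np.percentile(x[f],[1,99]))
fl=(abs(z-5)<2)&(x>-30)&(x<30)&(y>0)&(y<85);print('stand floor ymax',np.percentile(y[fl],[99,99.8]))
save(p,'w23',(360,190,460,290),6)
E
```

```text
342 398 422 221 257
head 247 x [-87.  -84.7 -79.8] y [-5.4  1.2  6.5] z [48.8 56.3 59.4]
shank 95 x [-79.4 -76.5 -74. ] y [-10.5   0.8   3. ] z [50.9 54.4 56.9]
bar x [-74.10812523 -66.104347  ] y [-14.41056592  71.04416851]
plate end [53.67621378]
foot ymax 47.082188734266495 x [-163.70484307 -111.2770026 ]
stand floor ymax [71.12392077 71.7887799 ]
```

View pics/w23.png

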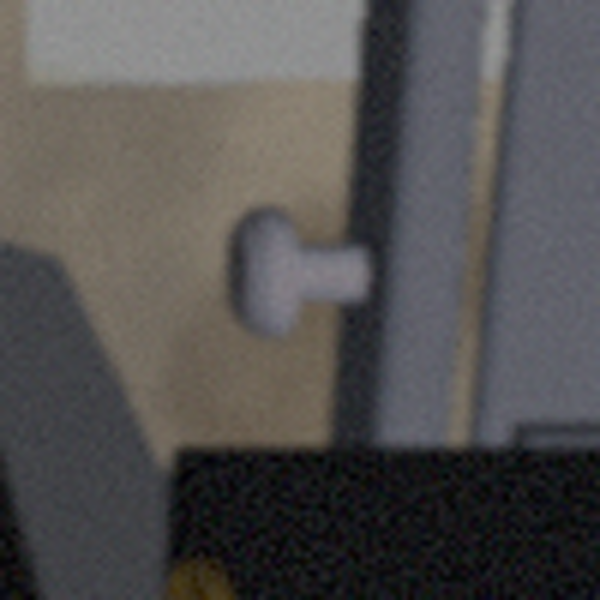

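{"op": "servo_tool", "data": {"rows": [[0,0,0,0,0,0,-0.6],[0,0,0,0,0,0,-0.8],[0,0,0,0,0,0,-1],[0,0,0,0,0,0,-1],[0,0,0,0,0,0,-1],[0,0,0,0,0,0,-1],[0,0,0,0,0,0,-1],[0,0,0,0,0,0,-1]]}}

```text
time_s: 34.2
ee_pos: [0.4956, -0.0711, 0.0698]
eef_rot: [-3.141, -0.002, 1.766]
force: [-0.3, -0.4, -2.1]
grip_width: 0.0103
```

{"op": "servo_tool", "data": {"rows": [[0,0,0.004,0,0,0,-1],[0,0.0005,0.01,0,0,0,-1],[0,0.001,0.016,0,0,0,-1],[0,0.001,0.022,0,0,0,-1],[0,0.001,0.022,0,0,0,-1],[0,0.001,0.022,0,0,0,-1],[0,0.001,0.022,0,0,0,-1],[0,0.001,0.022,0,0,0,-1]]}}

```text
time_s: 34.87
ee_pos: [0.4955, -0.0701, 0.0915]
eef_rot: [-3.14, -0.003, 1.766]
force: [0.7, 1.0, -2.1]
grip_width: 0.0096
```

```bash
cat > rel.py <<'E'
from h import *
import sys
def rel(n):
    p,o=shot('wrist'); save(p,n); c=to_s(cloud(p,o))*1000; x,y,z=[c[...,i] for i in range(3)]
    e=to_s(o['ee_pos'])*1000; print('TCP stand',e.round(2),'rot',o['eef_rot'].round(4),'F',o['force'].round(1),'w',o['grip_width'])
    u=e[2]-70.1
    m=(x<-74)&(x>-92)&(abs(y)<15)&(z>46)&(z<64)
    if m.sum()>20: print('screw y',np.percentile(y[m&(x<-80)],[2,50,98]).round(1),'head x',np.percentile(x[m],2).round(1))
    b=(abs(z-62)<3)&(x>-80)&(x<-60)&(abs(y)<72)&(y>5); print('bar x',np.percentile(x[b],[2,98]).round(1))
    k=(abs(z-62-u)<4)&(abs(x-e[0])<8)&(y>25)&(y<70); print('plate end y',np.percentile(y[k],99).round(1),'x',np.percentile(x[k],[5,95]).round(1),'z',np.median(z[k]).round(1))
    f=(abs(z-6-u)<4)&(abs(x-e[0])<32)&(y>10)&(y<70); 
    if f.sum()>30: print('foot ymax',np.percentile(y[f],99).round(1),'x',np.percentile(x[f],[1,99]).round(1),'z',np.median(z[f]).round(1))
rel(sys.argv[1])
E
python3 rel.py w24
```

```text
TCP stand [-138.58    1.29   91.54] rot [-3.1404e+00 -2.6000e-03  1.7664e+00] F [ 0.7  1.  -2.1] w 0.00958213056824289
screw y [-5.3  1.2  6.4] head x -86.8
bar x [-74. -66.]
plate end y 55.2 x [-140.1 -136.6] z 83.8
foot ymax 48.1 x [-164.3 -111.6] z 27.8
```

{"op": "servo_tool", "data": {"rows": [[0.008,0.0016,0.0004,0,0,0,-1],[0.016,0.0031,0.0004,0,0,0,-1],[0.024,0.0047,0.0004,0,0,0,-1],[0.03,0.0059,0.0004,0,0,0,-1],[0.036,0.0071,0.0004,0,0,0,-1],[0.041,0.008,0.0004,0,0,0,-1],[0.044,0.0086,0.0004,0,0,0,-1],[0.044,0.0086,0.0004,0,0,0,-1]]}}

```text
time_s: 35.58
ee_pos: [0.5399, -0.0613, 0.0918]
eef_rot: [-3.14, -0.003, 1.767]
force: [-0.0, -0.1, -1.9]
grip_width: 0.0099
```

```bash
python3 rel.py w25;  python3 - <<'E'
from h import *
p,o=shot('scene'); save(p,'s25',(250,170,390,270),5.5)
E
```

```text
TCP stand [-93.27   1.33  91.79] rot [-3.1403e+00 -2.6000e-03  1.7667e+00] F [-0.  -0.1 -1.9] w 0.009859920272984034
screw y [-0.9  3.5  6.7] head x -85.4
bar x [-73.7 -65.5]
plate end y 55.3 x [-94.8 -91.3] z 84.0
foot ymax 48.2 x [-119.   -72.4] z 28.1
```

View pics/s25.png

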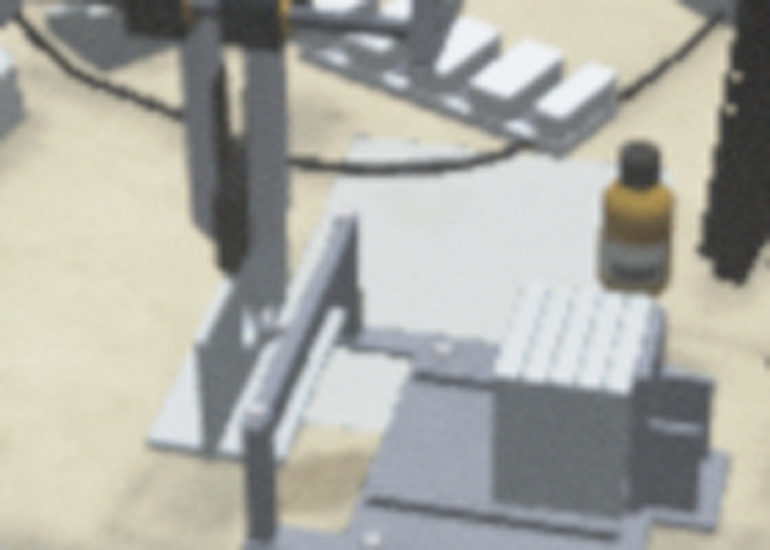

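View pics/w25.png

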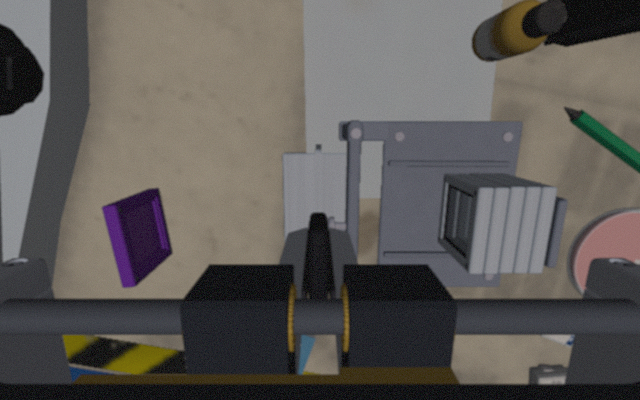

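{"op": "servo_tool", "data": {"rows": [[0.002,0.0004,0,0,0,0,-1],[0.004,0.0008,0,0,0,0,-1],[0.006,0.0012,0,0,0,0,-1],[0.008,0.0016,0,0,0,0,-1],[0.01,0.002,0,0,0,0,-1],[0.012,0.0024,0,0,0,0,-1],[0.014,0.0027,0,0,0,0,-1],[0.0152,0.003,0,0,0,0,-1]]}}

```text
time_s: 36.35
ee_pos: [0.5548, -0.0585, 0.0918]
eef_rot: [-3.14, -0.003, 1.766]
force: [0.5, 0.1, -2.3]
grip_width: 0.0096
```

```bash
python3 rel.py w26;  python3 - <<'E'
from h import *
p,o=shot('scene'); save(p,'s26',(250,170,390,270),5.5)
E
```

```text
TCP stand [-78.11   1.3   91.79] rot [-3.1401e+00 -2.7000e-03  1.7665e+00] F [ 0.5  0.1 -2.3] w 0.009644057218691812
screw y [-0.   3.6  6.6] head x -86.9
bar x [-73.6 -65.4]
plate end y 55.2 x [-79.6 -76.1] z 84.0
foot ymax 48.1 x [-103.9  -51.1] z 28.1
```

View pics/s26.png

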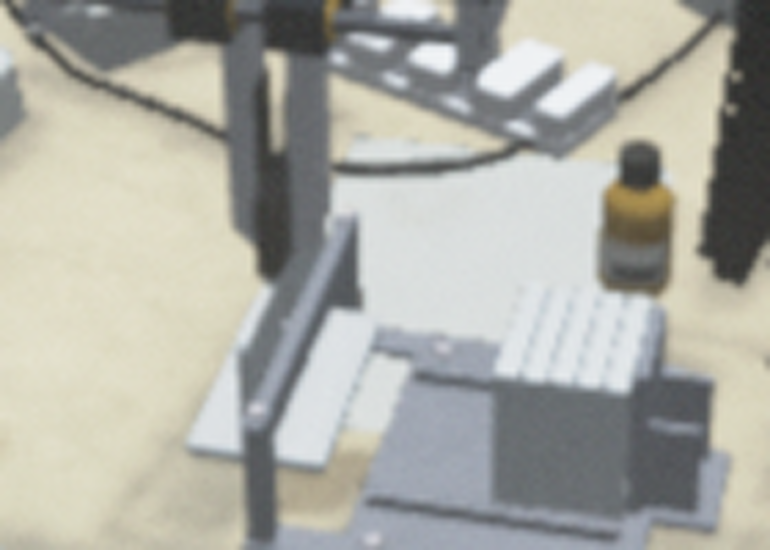

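{"op": "servo_tool", "data": {"rows": [[0.0002,0,-0.002,0,0,0,-1],[0.0002,0,-0.004,0,0,0,-1],[0.0002,0,-0.006,0,0,0,-1],[0.0002,0,-0.008,0,0,0,-1],[0.0002,0,-0.01,0,0,0,-1],[0.0002,0,-0.012,0,0,0,-1],[0.0002,0,-0.013,0,0,0,-1],[0.0002,0,-0.013,0,0,0,-1]]}}

```text
time_s: 37.12
ee_pos: [0.5548, -0.0584, 0.0785]
eef_rot: [-3.14, -0.003, 1.767]
force: [0.8, 0.9, -2.1]
grip_width: 0.0094
```

```bash
python3 rel.py w27
```

```text
TCP stand [-78.13   1.35  78.46] rot [-3.1396e+00 -2.9000e-03  1.7665e+00] F [ 0.8  0.9 -2.1] w 0.009431037892758646
bar x [-73.9 -65.6]
plate end y 55.2 x [-79.6 -76.1] z 70.7
foot ymax 48.2 x [-104.   -51.1] z 14.7
```

{"op": "servo_tool", "data": {"rows": [[0,0,-0.001,0,0,0,-1],[0,0,-0.002,0,0,0,-1],[0,0,-0.003,0,0,0,-1],[0,0,-0.004,0,0,0,-1],[0,0,-0.0045,0,0,0,-1],[0,0,-0.005,0,0,0,-1],[0,0,-0.0055,0,0,0,-1],[0,0,-0.0055,0,0,0,-1]]}}

```text
time_s: 37.83
ee_pos: [0.5549, -0.0585, 0.0734]
eef_rot: [-3.14, -0.003, 1.767]
force: [-1.8, -0.4, 1.2]
grip_width: 0.0097
```

```bash
python3 rel.py w28
```

```text
TCP stand [-78.01   1.29  73.37] rot [-3.1400e+00 -2.7000e-03  1.7665e+00] F [-1.8 -0.4  1.2] w 0.009662122735969829
bar x [-77.9 -65.7]
plate end y 68.9 x [-79.5 -70.3] z 64.0
foot ymax 68.3 x [-103.8  -48.4] z 9.6
```

{"op": "servo_tool", "data": {"rows": [[0,0,-0.0005,0,0,0,-1],[0,0,-0.001,0,0,0,-1],[0,0,-0.001,0,0,0,-1],[0,0,-0.001,0,0,0,-1],[0,0,-0.001,0,0,0,-0.9],[0,0,-0.001,0,0,0,-0.8],[0,0,-0.001,0,0,0,-0.7],[0,0,-0.001,0,0,0,-0.6]]}}

```text
time_s: 38.55
ee_pos: [0.555, -0.0585, 0.0724]
eef_rot: [-3.14, -0.003, 1.767]
force: [-0.6, 0.1, 0.4]
grip_width: 0.0171
```

```bash
python3 rel.py w29;  python3 - <<'E'
from h import *
p,o=shot('scene'); save(p,'s29',(250,170,390,270),5.5)
E
```

```text
TCP stand [-77.89   1.26  72.42] rot [-3.1404e+00 -2.6000e-03  1.7666e+00] F [-0.6  0.1  0.4] w 0.01711348501810574
screw y [-5.1  1.8  6.5] head x -86.4
bar x [-79.2 -65.7]
plate end y 69.2 x [-79.4 -70.2] z 62.8
foot ymax 69.0 x [-104.   -47.3] z 9.2
```

View pics/s29.png

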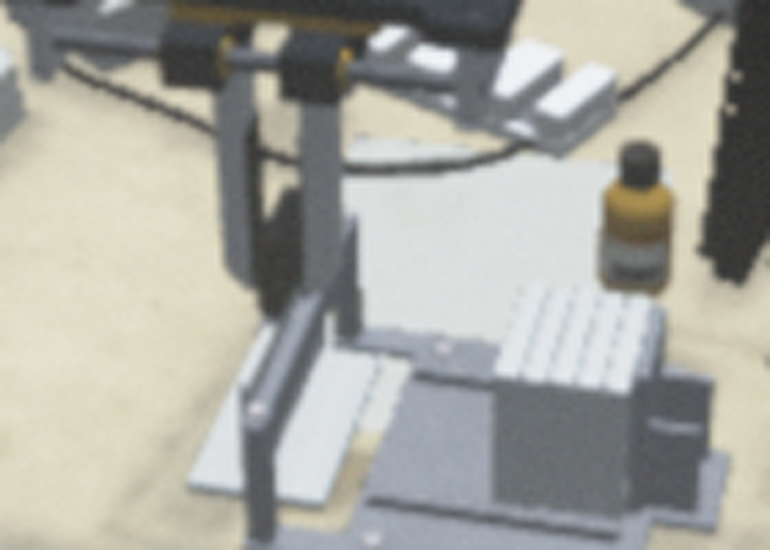

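{"op": "servo_tool", "data": {"rows": [[0,0,0,0,0,0,-0.4],[0,0,0,0,0,0,-0.3],[0,0,0,0,0,0,-0.2],[0,0,0.005,0,0,0,-0.2],[0,0,0.02,0,0,0,-0.2],[0,0,0.05,0,0,0,-0.2],[0,0,0.08,0,0,0,-0.2],[0,0,0.11,0,0,0,-0.2]]}}

```text
time_s: 39.32
ee_pos: [0.5547, -0.0584, 0.1839]
eef_rot: [-3.14, -0.003, 1.767]
force: [0.5, -0.7, -0.4]
grip_width: 0.0377
```

{"op": "servo_tool", "data": {"rows": [[-0.005,-0.01,0.02,0,0,0,-0.2],[-0.01,-0.02,0.04,0,0,0,-0.2],[-0.01,-0.03,0.06,0,0,0,-0.2],[-0.01,-0.03,0.06,0,0,0,-0.2],[-0.01,-0.03,0.06,0,0,0,-0.2],[-0.01,-0.03,0.06,0,0,0,-0.2],[-0.01,-0.03,0.06,0,0,0,-0.2],[-0.01,-0.03,0.06,0,0,0,-0.2]]}}

```text
time_s: 39.98
ee_pos: [0.5445, -0.088, 0.2429]
eef_rot: [-3.138, -0.003, 1.767]
force: [0.8, 1.0, -0.2]
grip_width: 0.0381
```

```bash
cat > fin.py <<'E'
from top import *
p,o=shot('scene'); save(p,'s30',(210,130,450,310),3.3); print(o['ee_pos']); tops(p,zlo=60)
p,o=shot('wrist'); save(p,'w30'); c=to_s(cloud(p,o))*1000; x,y,z=[c[...,i] for i in range(3)]
def fit(m,n):
    k,l,s,ct=cv2.connectedComponentsWithStats(m.astype(np.uint8))
    for i in range(1,k):
        if s[i,4]>25:
            q=c[l==i]; r=cv2.minAreaRect(q[:,:2].astype(np.float32)); print(n,s[i,4],np.round(r[0],1),np.round(r[1],1),round(r[2],2),'z',np.median(q[:,2]).round(1))
R0=(x>-110)&(x<-45)&(abs(y)<75)
fit(R0&(abs(z-105)<5),'grip(105)'); fit(R0&(abs(z-10)<2.2)&(abs(y)<52),'foot(10)'); fit((x>-83)&(x<-74.5)&(abs(z-66)<3)&(abs(y)<60),'plate(66)')
fit((x>-20)&(x<60)&(abs(y)<40)&(abs(z-67)<3),'row'); fit(R0&(abs(z-62)<2.5)&(x>-74),'bar')
q,_=shot('top'); save(q,'t30')
E
python3 fin.py
```

```text
[ 0.54446806 -0.08800443  0.24294664]
n 530
y -25 x [10.4 64.3] z 64.5
y -15 x [ 9.6 63.7] z 65.2
y -5 x [10.5 63.8] z 64.9
y 5 x [10.3 64.4] z 64.9
y 15 x [10.5 64.4] z 65.0
y 25 x [ 9.7 58.2] z 64.9
x 5 13 y [-31.1  23.3] z 64.3
x 10 46 y [-31.1  26.7] z 64.4
x 15 48 y [-32.2  27.5] z 64.3
x 20 45 y [-30.8  25.4] z 65.0
x 25 49 y [-30.9  25.6] z 65.0
x 30 46 y [-31.1  29.1] z 64.8
x 35 48 y [-30.8  28.3] z 65.0
x 40 47 y [-30.6  27.2] z 64.9
x 45 49 y [-30.4  25.2] z 64.7
x 50 50 y [-30.4  28.2] z 64.7
x 55 44 y [-30.6  26.3] z 64.7
x 60 45 y [-26.7  19.6] z 67.4
grip(105) 423 [-77.4   1.4] [10.1 39.7] 1.2 z 104.3
foot(10) 1319 [-91.4  -0.6] [24.7 94. ] 0.69 z 9.8
foot(10) 645 [-55.8  -0.5] [11.3 93.8] 0.05 z 9.7
plate(66) 130 [-77.6  38. ] [ 3.3 34.3] 0.76 z 64.8
plate(66) 78 [-76.8 -38.9] [27.5  3.4] 89.75 z 66.6
row 2600 [34.4  0.7] [51.3 60.2] 0.0 z 67.0
bar 785 [-69.   -0.3] [143.8   8.8] 89.93 z 61.9
```

View pics/s30.png

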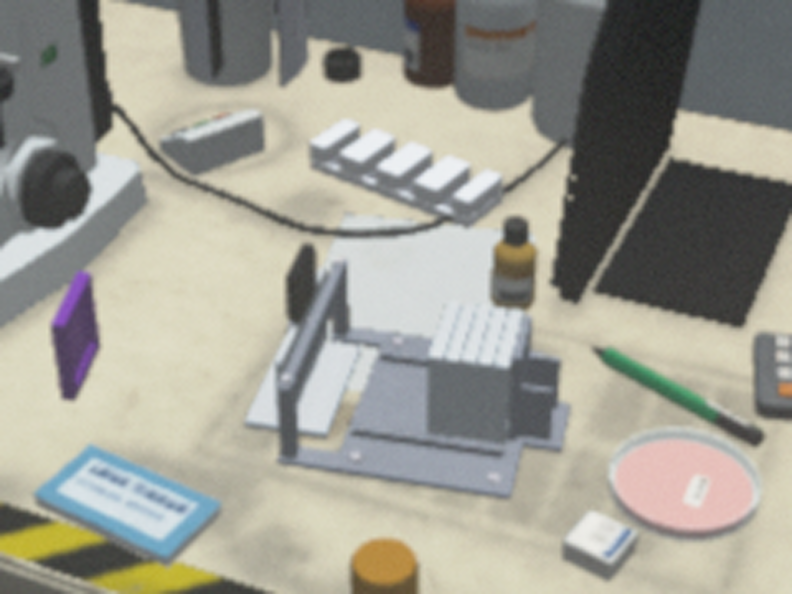

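View pics/w30.png

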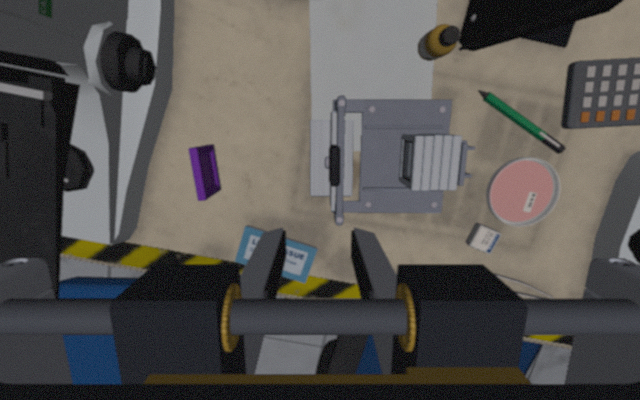

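```bash
python3 -c "
from station import hand_in
print(hand_in())"
```

```text
the job is handed in; nothing more can be done
None
```

The filter frames are put away and the cover hangs locked on the screw. I handed the job in at about 40 s of robot time; it reports no verdict.

**What I did**
- I pushed the three leaning frames upright against the backstop, then squeezed their sides flush.
- Only two clean frames were in the draining block. I gripped each by its sides and stood it in front of the row.
- I passed the cover's keyhole over the screw head, pulled the plate down until the screw took its weight, and let go.

**Last checks (stand frame)**
- **Row:** it spans x 10 to 60 mm, which is five frames of 10 mm with no gaps. The tops are level at z 67 mm and the sides lie within one 60.2 mm width.
- **Cover:** the plate is at x -77.4 mm with its underside about 3.8 mm above the bench, against 4 mm when locked. It is rolled about 1° sideways.
- **Bystanders:** the oil bottle, objective case and tissue booklet look unmoved in the pictures; I did not measure them. I left the purple look-alike alone. The gripper was clear of everything.

**What went wrong on the way**
- **Cover on the screw head:** on the first approach I lowered the cover's foot onto the screw head. The force reading reached 62 N, below the 120 N wrist limit, and the plate slipped 17 mm in the grip. I set it down, gripped it again at the right height and approached from further out.
- **Hard end of the push:** the first push on the leaning frames ended at about 29 N sideways.
- **Possible limit breach:** I took both forces as acting through the fingers, but I could not confirm that the gripper's body stayed within its 40 N limit.

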